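Box up and weigh an order of copper post caps

TASK

Fold the four flaps of the carton on the bench scale upright, then, with the box still empty, push the blue zero button fully down and let it spring back. Then put every copper post cap into the box, standing on its base or lying on its side on the box floor, none on top of another, and finally, with all caps in and all flaps still upright, push the green print button fully down and let it go. Do not press green before everything is in place, nor blue once a cap is in the box, and leave everything else on the bench where it is.

Things in the scene. Friction and masses are not known exactly. Their poses are not given: they have to be found in the camera images.
- scale: bench scale, fixed: 240 x 240 mm steel platform, top 45 mm above the bench, with the carton blank held centred and square on it. Origin: centre of its underside; +x points away from the robot at yaw 0 (turned up to 0.25 rad), +y left. Its display head (50 x 160 x 60 mm high) stands behind, centred 180 mm along +x.
- box_floor (a point): centre of the carton's floor, on its upper face (48 mm above the bench); axes as the scale. The floor is 160 x 160 mm, its four edges (80 mm from this point along +-x and +-y) are the crease lines of the flaps
- flap_front (a joint): cardboard flap creased along the -x edge of the carton floor (scale axes), 50 mm high, 152 wide, 4 thick. 0 = lowest, leaning out 30 degrees above flat; 1.047 rad = upright; stop at 1.08. Stiff crease (0.06 N m), stays where left. Free edge: 80 + 50 cos(angle + 0.524) mm from floor centre, 50 sin(angle + 0.524) mm above floor. A fingertip moved level from outside pushes it up
- flap_back (a joint): cardboard flap creased along the +x edge of the carton floor (scale axes), 50 mm high, 152 wide, 4 thick. 0 = lowest, leaning out 30 degrees above flat; 1.047 rad = upright; stop at 1.08. Stiff crease (0.06 N m), stays where left. Free edge: 80 + 50 cos(angle + 0.524) mm from floor centre, 50 sin(angle + 0.524) mm above floor. A fingertip moved level from outside pushes it up
- flap_left (a joint): cardboard flap creased along the +y edge of the carton floor (scale axes), 50 mm high, 152 wide, 4 thick. 0 = lowest, leaning out 30 degrees above flat; 1.047 rad = upright; stop at 1.08. Stiff crease (0.06 N m), stays where left. Free edge: 80 + 50 cos(angle + 0.524) mm from floor centre, 50 sin(angle + 0.524) mm above floor. A fingertip moved level from outside pushes it up
- flap_right (a joint): cardboard flap creased along the -y edge of the carton floor (scale axes), 50 mm high, 152 wide, 4 thick. 0 = lowest, leaning out 30 degrees above flat; 1.047 rad = upright; stop at 1.08. Stiff crease (0.06 N m), stays where left. Free edge: 80 + 50 cos(angle + 0.524) mm from floor centre, 50 sin(angle + 0.524) mm above floor. A fingertip moved level from outside pushes it up
- zero_button (a joint): travel of the blue button in m: 0 out, 0.008 fully down; springs back; starts to move at about 2 N, fully down at 6 N
- print_button (a joint): travel of the green button, same as the blue one
- zero_button_top (a point): centre of the blue button's top (diameter 36 mm), 64 mm above the bench when out, in a black collar on a fixed yellow box 70 x 70 x 40 mm high (turned up to 0.3 rad); press straight down. The blue and green stations swap places from run to run
- print_button_top (a point): centre of the green button's top, same sizes and the same kind of yellow box
- cap1: copper post cap, about 150 g: square base 44 x 44 x 10 mm, a 32 x 32 step up to 18 mm, and a square stem 20 x 20 mm from 18 to 54 mm, all square to each other; origin centre of the underside of the base, z up the stem. Grip by the stem. Two to four of the caps are present in a run (None from the start = absent)
- cap2: copper post cap, about 150 g: square base 44 x 44 x 10 mm, a 32 x 32 step up to 18 mm, and a square stem 20 x 20 mm from 18 to 54 mm, all square to each other; origin centre of the underside of the base, z up the stem. Grip by the stem. Two to four of the caps are present in a run (None from the start = absent)
- cap3: copper post cap, about 150 g: square base 44 x 44 x 10 mm, a 32 x 32 step up to 18 mm, and a square stem 20 x 20 mm from 18 to 54 mm, all square to each other; origin centre of the underside of the base, z up the stem. Grip by the stem. Two to four of the caps are present in a run (None from the start = absent)
- cap4: copper post cap, about 150 g: square base 44 x 44 x 10 mm, a 32 x 32 step up to 18 mm, and a square stem 20 x 20 mm from 18 to 54 mm, all square to each other; origin centre of the underside of the base, z up the stem. Grip by the stem. Two to four of the caps are present in a run (None from the start = absent)
- bead_ring: flat copper ring, 52 mm across, 12 mm high, lying among the caps; not to be packed
- tape_roll: roll of blue tape, 90 mm across, 25 mm high; bystander
- cowl: copper chimney cowl, 104 mm across, 150 mm high; bystander
- pliers: red-handled pliers lying flat, about 190 mm long, 12 mm high; bystander
- screwdriver: screwdriver lying flat; bystander
- flux_jar: round closed jar, 64 mm across, 80 mm high; bystander
Things that resemble listed ones, but are neither listed nor needed, are in the scene too. Leave any turquoise look-alike of the part that bears print_button alone.

How it is judged:
By the outcome, as a careful person would: the job done as asked, in the order asked, and still so for the second after the job is handed in, with the robot touching nothing.
Of cap1, cap2, cap3, cap4 only 2 to 4 are there at a start; the rules pass over those that are not, and their reading is None.
At some moment in a run one of cap1, cap2, cap3, cap4 may be knocked a few centimetres aside while the robot is not near it.
Once in a run the grip may slacken for a moment while it holds something.
It also fails if it takes over 210 s, if anything falls off the work surface, if the arm or the gripper's body presses on something with over 40 N, if the wrist force passes 120 N, or if a joint passes its speed limit or range.

ROBOT

A 6-joint arm with a two-finger parallel gripper is mounted at the origin on the work surface. World frame = base frame: x ahead of the robot, y to its left, z up, the work surface at z = 0. Lengths are in mm, angles in rad, forces in N, time in s.
With the tool pointing down it reaches from about 275 to 1000 mm from the base axis. Payload 8.4 kg.
Tool frame: the origin (TCP) lies between the finger pads; the fingertips stand 25 mm ahead of it and the grasp point (between the pads) lies 6 mm ahead of it; z points along the fingers, y is the line along which they close (so a half turn about z gives the same grasp; the last joint's range is limited). The gripper opens to 85 mm and grips with 20 to 120 N. Pads are 22 mm wide; open, the fingers measure 114 mm over their backs; the gripper's body (76 mm by 85 mm) begins 54 mm behind the grasp point. The pads swing forward as they close: fully open they stand 13 mm farther back than shut.
Start: joints at [-1.204, 0.353, 1.633, -0, 1.155, -0.002], TCP at [225.309, -582.979, 256.281] pointing down, gripper open.
Joint ranges: [-2.63, 2.63], [-0.92, 2.1], [0.06, 2.66], [-1.3, 4.44], [0, 2.69], [-3.02, 3.02]. Speed limits (rad/s): [2.22, 2.22, 2.79, 3.14, 3.14, 3.14].

INTERFACE

Orientations are given as [roll, pitch, yaw] about the fixed x, y, z axes, in that order (R = Rz(yaw) Ry(pitch) Rx(roll)).
In Python, from rig import r, eyes, workorder gives the robot as it stands. The module is installed in compiled form; this text tells all that it offers.
- The arm moves only by the tool step_arm, never from a script. Its argument "moves" is a list of rows, each an object of numbers: "tx", "ty", "tz": the shift along the tool's x, y, z scaled (see below); "ax", "ay", "az": the turn, a rotation vector about the tool's x, y, z scaled (see below). In form: [{"tx": .., "ty": .., "tz": .., "ax": .., "ay": .., "az": ..}, ...]. A call has 1 to 5 rows; each row shifts and turns the commanded pose from where the row before left it, along the tool's axes as they then stand; what a row does not reach is not made up. The controller multiplies each number of a shift by 25 mm and each number of a turn by 90 degrees. A row lasts 1/8 s, in which the tool goes at most 62.5 mm and 10.7 degrees, less where a joint would pass 70% of its speed; a pose out of reach is approached as far as the arm can. A call with a number of a shift or a turn outside -1 to 1 is refused whole. A call with a gripper value outside its range is refused whole. "gripper" is the opening, from 0 (shut) to 1 (fully open), set as the call begins (left out, the last holds). The fingers move at their own pace and stop on an object; "newtons" is the grip in N (left out, the last holds). Time passes only in rows, so rows that do not move let the fingers close. It gives the time, the measured TCP pose, the force, the opening and the grip force at its end, in the units of the state.
- r.sense(): the state, without advancing time (a new reading comes with each control period).
- eyes.grab_frame(name): name is "scene" or "side" or "wrist"; returns (picture, depth): 400x640x3 uint8, red, green, blue; 400x640 float32, mm along the optical axis (not along the pixel's ray), 0 where there is no reading.
- eyes.camera_info(name): a dict with "intrinsics" (3x3 intrinsics, pixels), "k1" (the pictures are not rectified: a ray, as slopes to the right and down, at radius r is drawn at 1 + k1 r^2 times it, then the intrinsics apply), "cam_to_world" (4x4, takes a point from camera to world coordinates). Camera axes: x right, y up, looking along -z (the intrinsics and any distortion apply to the point x, -y, -z); pixel columns grow to the right and rows downward; lengths in mm; the calibration is good to about 2 mm. A picture is of the moment at which its call begins: read the wrist's pose just before it. camera_info takes no time and is no camera call; for the wrist camera it gives the pose at the moment of the call.
- workorder.sign_off(): hands the job in; it is judged then, once.
The state is a dict: "clock": time; "qpos": joint angles; "qvel": joint speeds; "joint_efforts": joint torques, N m; "eef_pos": TCP position; "tcp_rot": TCP orientation; "contact_force": force on the tool from outside, world axes, zero at the start; "wrist_torque": the same for the moment, N m; "opening": opening from 0.0 (shut) to 1.0 (fully open); "grasp_force": force on a finger pad.
Only numpy, scipy, OpenCV 4.12 (cv2) and the standard library are available. Lean on these libraries where they do the work, as an engineer would, in place of code of your own. Each camera call takes 0.05 s, during which the arm holds its last target. There are 200 camera calls.

## Working session

There is one attempt and no reset: what is moved stays moved. The work goes in short steps, Python scripts to look and compute and a tool call to move; the robot and the scene stay as the last step left them, time stands still between calls to the robot, and variables do not carry over. Pictures are saved under pics/ and viewed, at most 14 in all, crops included, and the job is handed in when it is done.

Besides the shell and the picture viewer there is one more tool, called after "Call:" in YAML: its name, and indented under it one key for each argument. step_arm: Moves the arm, as the interface text tells. Its arguments: {"type":"object","properties":{"moves":{"type":"array","items":{"type":"object","properties":{"tx":{"type":"number"},"ty":{"type":"number"},"tz":{"type":"number"},"ax":{"type":"number"},"ay":{"type":"number"},"az":{"type":"number"}}}},"gripper":{"type":"number"},"newtons":{"type":"number"}},"required":["moves"]}

```bash
ls; mkdir -p pics; cat > h.py <<'E'
import numpy as np, cv2
from rig import r, eyes, workorder
def cam(n):
    i=eyes.camera_info(n); return np.array(i["intrinsics"],float),float(i["k1"]),np.array(i["cam_to_world"],float)
def rays(c,uv):
    K,k1,T=c; uv=np.atleast_2d(np.asarray(uv,float))
    d=np.stack([(uv[:,0]-K[0,2])/K[0,0],(uv[:,1]-K[1,2])/K[1,1]],1)
    s=d.copy()
    for _ in range(20): s=d/(1+k1*(s**2).sum(1,keepdims=True))
    return s
def onplane(c,uv,z):
    s=rays(c,uv); T=c[2]
    D=np.c_[s[:,0],-s[:,1],-np.ones(len(s))]@T[:3,:3].T; o=T[:3,3]
    return o+D*((z-o[2])/D[:,2])[:,None]
def cloud(c,depth):
    h,w=depth.shape; u,v=np.meshgrid(np.arange(w),np.arange(h))
    s=rays(c,np.c_[u.ravel(),v.ravel()]); d=depth.reshape(-1,1)
    P=np.c_[s[:,0:1]*d,-s[:,1:2]*d,-d]@c[2][:3,:3].T+c[2][:3,3]
    P[depth.ravel()==0]=np.nan
    return P.reshape(h,w,3)
def proj(c,P):
    K,k1,T=c; p=(np.atleast_2d(P)-T[:3,3])@T[:3,:3]; s=np.c_[p[:,0]/-p[:,2],-p[:,1]/-p[:,2]]
    s=s*(1+k1*(s**2).sum(1,keepdims=True)); return np.c_[s[:,0]*K[0,0]+K[0,2],s[:,1]*K[1,1]+K[1,2]]
def grab(n,save=None):
    c=cam(n); im,d=eyes.grab_frame(n); im=np.array(im); d=np.array(d)
    if save: cv2.imwrite('pics/'+save,im[:,:,::-1])
    return c,im,d
E
python3 - <<'E'
from h import *
for n in ["scene","side","wrist"]:
    c,im,d=grab(n,n+"0.png"); np.savez(n+"0.npz",im=im,d=d,K=c[0],k=c[1],T=c[2])
    print(n,c[0].round(1).tolist(),c[1],c[2].round(3).tolist())
s=r.sense(); print(s)
E
```

```text
pics
scene [[433.6, 0.0, 320.9], [0.0, 433.6, 201.4], [0.0, 0.0, 1.0]] 0.041862682652224176 [[-0.388, -0.724, 0.571, 1145.915], [0.922, -0.311, 0.232, 206.301], [0.01, 0.616, 0.787, 966.283], [0.0, 0.0, 0.0, 1.0]]
side [[468.6, 0.0, 321.8], [0.0, 468.6, 203.0], [0.0, 0.0, 1.0]] -0.0633096689652637 [[0.991, 0.084, -0.108, 338.203], [-0.137, 0.595, -0.792, -1289.158], [-0.002, 0.8, 0.601, 983.076], [0.0, 0.0, 0.0, 1.0]]
wrist [[292.3, 0.0, 325.1], [0.0, 292.3, 191.9], [0.0, 0.0, 1.0]] -0.031461186286618016 [[0.361, 0.883, 0.299, 302.008], [-0.933, 0.343, 0.113, -553.307], [-0.002, -0.32, 0.948, 373.761], [0.0, 0.0, 0.0, 1.0]]
{'clock': 0.15, 'qpos': array([-1.20441755e+00,  3.53515037e-01,  1.63392276e+00,  2.85996496e-05,
        1.15521295e+00, -2.38759589e-03]), 'qvel': array([ 8.06546892e-05, -2.52160980e-03, -3.20335015e-03, -4.44146831e-04,
        8.44349825e-05, -4.23579014e-04]), 'joint_efforts': array([ 1.64022822e-04, -6.05640864e+01, -3.42337954e+01,  9.41207304e-05,
        6.20278428e-03,  1.69657551e-05]), 'eef_pos': array([ 225.19110126, -582.67870564,  255.73525451]), 'tcp_rot': array([-3.14053463e+00, -2.86792595e-05,  3.68754801e-01]), 'contact_force': array([0.14021282, 0.15484205, 0.48414321]), 'wrist_torque': array([-0.02586376,  0.00218424, -0.0456437 ]), 'grasp_force': 0.0, 'opening': 1.0012180444770395}
```

View pics/scene0.png

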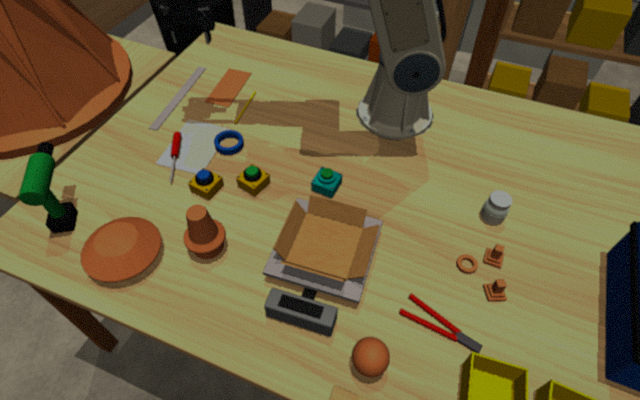

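View pics/side0.png

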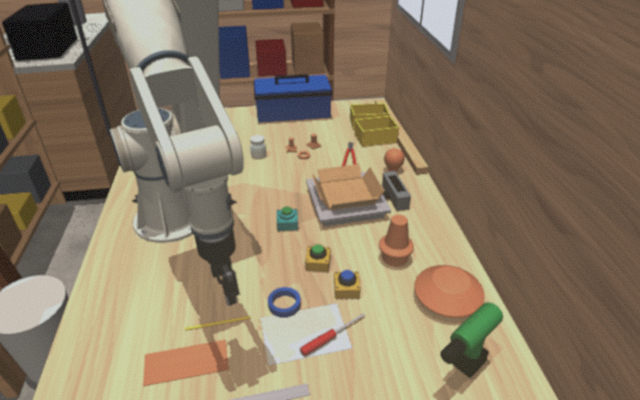

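The scene view shows blue at (205,177), green at (253,173), the turquoise decoy at (327,178), the box at (325,243), and caps at (496,254) and (496,290) with the ring at (467,263). The side view agrees.

```bash
cat > m0.py <<'E'
from h import *
def load(n):
    z=np.load(n+"0.npz"); return (z["K"],float(z["k"]),z["T"]),z["im"],z["d"]
for n in ["scene","side"]:
    c,im,d=load(n); P=cloud(c,d); hsv=cv2.cvtColor(im,cv2.COLOR_RGB2HSV)
    H,S,V=[hsv[...,i].astype(int) for i in range(3)]
    inb=(P[...,0]>150)&(P[...,0]<1000)&(abs(P[...,1])<800)&(P[...,2]<300)
    print(n, "bench z med", np.nanmedian(P[...,2][inb&(P[...,2]<20)]))
    def comps(m,name,amin=25):
        k,l,st,ce=cv2.connectedComponentsWithStats((m&inb).astype(np.uint8))
        for i in range(1,k):
            if st[i,4]>=amin:
                q=P[l==i]; zt=np.percentile(q[:,2],95); t=q[q[:,2]>zt-8]
                print(name,ce[i].round(0),st[i,4],"mean",q.mean(0).round(0),"ztop",zt.round(0),"topc",np.median(t,0).round(0))
    comps((H>100)&(H<130)&(S>120)&(V>40),"blue")
    comps((H>45)&(H<80)&(S>100),"green")
    comps((H>80)&(H<97)&(S>100),"turq")
    comps((H>20)&(H<30)&(S>150)&(V>90),"yellow")
    comps((H<15)&(S>110)&(V>60),"copper")
    comps((S<50)&(P[...,2]>38)&(P[...,2]<50),"platform",200)
E
python3 m0.py
```

```text
scene bench z med -1.1753380666633575
blue [228. 142.] 332 mean [ 357. -426.   20.] ztop 26.0 topc [ 356. -427.   22.]
blue [203. 175.] 114 mean [ 532. -396.   61.] ztop 65.0 topc [ 531. -396.   62.]
blue [639. 236.] 44 mean [360. 656. 144.] ztop 146.0 topc [358. 656. 144.]
blue [628. 377.] 412 mean [649. 679.  47.] ztop 92.0 topc [649. 668.  91.]
green [ 40. 184.] 1710 mean [ 773. -672.  151.] ztop 182.0 topc [ 766. -684.  179.]
green [252. 172.] 135 mean [ 467. -280.   59.] ztop 65.0 topc [ 467. -282.   62.]
green [327. 173.] 108 mean [390. -85.  61.] ztop 65.0 topc [391. -86.  62.]
turq [326. 183.] 487 mean [406. -79.  36.] ztop 52.0 topc [401. -80.  50.]
yellow [241. 112.] 65 mean [ 205. -467.    5.] ztop 9.0 topc [ 208. -466.    6.]
yellow [253. 179.] 215 mean [ 475. -275.   38.] ztop 42.0 topc [ 482. -267.   38.]
yellow [205. 183.] 212 mean [ 540. -390.   37.] ztop 42.0 topc [ 548. -380.   38.]
yellow [473. 359.] 25 mean [747. 385.  66.] ztop 76.0 topc [752. 382.  74.]
yellow [493. 359.] 26 mean [730. 423.  61.] ztop 75.0 topc [736. 420.  72.]
yellow [516. 367.] 47 mean [731. 4
[... 2533 characters left out ...]
.] 57 mean [485. 335.   5.] ztop 10.0 topc [486. 330.   6.]
copper [352. 171.] 45 mean [637.  98.  65.] ztop 75.0 topc [635. 102.  73.]
copper [334. 174.] 58 mean [570.  89.  64.] ztop 76.0 topc [561.  98.  73.]
copper [341. 197.] 33 mean [576. -27.  44.] ztop 48.0 topc [577. -25.  44.]
copper [396. 242.] 1106 mean [ 688. -316.   82.] ztop 148.0 topc [ 693. -299.  147.]
copper [449. 291.] 2782 mean [ 785. -498.   58.] ztop 78.0 topc [ 795. -478.   75.]
copper [318. 342.] 311 mean [ 424. -582.   20.] ztop 25.0 topc [ 423. -581.   21.]
copper [216. 357.] 601 mean [ 174. -578.   -0.] ztop 3.0 topc [ 174. -579.   -0.]
platform [343. 207.] 870 mean [575. -75.  41.] ztop 45.0 topc [555. -95.  41.]
```

```bash
python3 - <<'E'
import cv2
a=cv2.imread('pics/scene0.png'); b=cv2.imread('pics/side0.png')
x=cv2.resize(a[165:325,170:390],None,fx=3.6,fy=3.6,interpolation=cv2.INTER_CUBIC)[:576,:792]
cv2.imwrite('pics/box0.png',x)
E
```

```text
(no output)
```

View pics/box0.png

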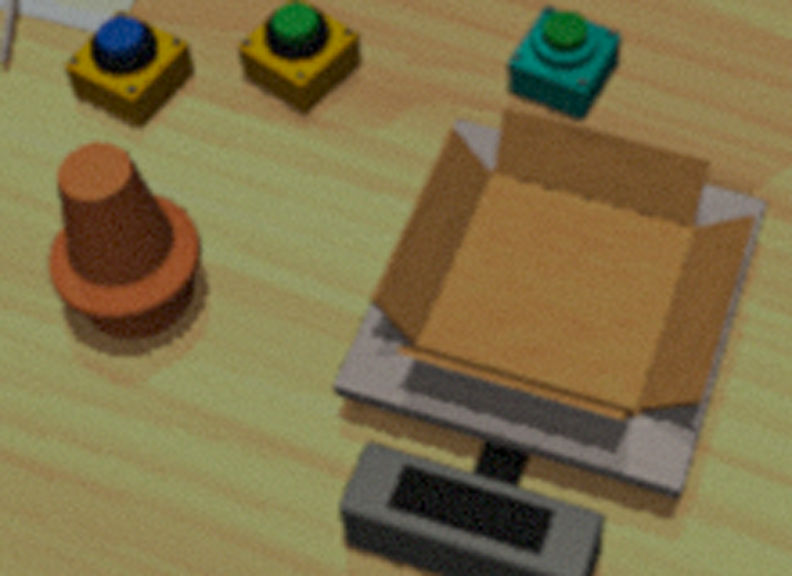

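```bash
cat >> h.py <<'E'
def load(n):
    z=np.load(n+"0.npz"); return (z["K"],float(z["k"]),z["T"]),z["im"],z["d"]
E
python3 - <<'E'
from h import *
c,im,d=load("scene")
uv=np.array([[462,122],[338,385],[680,486],[763,203]])/3.6+[170,165]
p=onplane(c,uv,45); print(p.round(0), [np.linalg.norm(p[i]-p[i-1]).round(0) for i in range(4)])
print("centre",p.mean(0), np.arctan2(*(p[1]-p[0])[1::-1]), np.arctan2(*(p[2]-p[3])[1::-1]))
P=cloud(c,d); hsv=cv2.cvtColor(im,cv2.COLOR_RGB2HSV); 
# box floor by depth plane
m=(abs(P[...,2]-48)<3)&(hsv[...,1]>90)&(abs(P[...,0]-610)<130)&(abs(P[...,1]-20)<130)
k,l,st,ce=cv2.connectedComponentsWithStats(m.astype(np.uint8)); i=1+st[1:,4].argmax()
q=P[l==i]; R=cv2.minAreaRect(q[:,:2].astype(np.float32)); print("floor",R,q[:,2].mean())
for n in ["scene","side"]:
    c,im,d=load(n); P=cloud(c,d); H,S,V=cv2.split(cv2.cvtColor(im,cv2.COLOR_RGB2HSV).astype(int).astype(np.uint8))
    for nm,m,y in [("blue",(H>100)&(H<130)&(S>120)&(V>40),-400),("green",(H>45)&(H<80)&(S>100),-285)]:
        m=m&(abs(P[...,1]-y)<40)&(P[...,2]>55)&(P[...,2]<75)&(P[...,0]>400)
        pts=np.argwhere(m)[:,::-1]; w=onplane(c,pts,64)[:,:2]; print(n,nm,cv2.minAreaRect(w.astype(np.float32)))
    for y in [397,413]:
        m=(H<15)&(S>110)&(V>60)&(abs(P[...,1]-y)<50)&(P[...,2]>46)&(P[...,2]<70)&(P[...,0]>400)
        k,l,st,ce=cv2.connectedComponentsWithStats(m.astype(np.uint8))
        for i in range(1,k):
            if st[i,4]>5: w=onplane(c,np.argwhere(l==i)[:,::-1],54)[:,:2]; print(n,"stemtop",len(w),w.mean(0).round(0),cv2.minAreaRect(w.astype(np.float32)))
# hidden things: any tall copper behind the arm?
E
```

```text
[[ 494. -125.   45.]
 [ 729. -107.   45.]
 [ 708.  126.   45.]
 [ 476.  107.   45.]] [np.float64(232.0), np.float64(235.0), np.float64(234.0), np.float64(232.0)]
centre [6.01634789e+02 1.40025732e-01 4.50000000e+01] 0.0741452816398757 0.08240129770601758
floor ((599.9450073242188, -4.193016052246094), (161.23255920410156, 164.0600128173828), 5.076436519622803) 47.308989505068595
scene blue ((534.06640625, -394.4453430175781), (37.18400573730469, 32.46115493774414), 31.76190185546875)
scene green ((469.3494567871094, -280.3224182128906), (37.42509460449219, 33.950748443603516), 23.41887855529785)
scene stemtop 56 [447. 396.] ((446.7619934082031, 395.7049560546875), (17.60016441345215, 22.505712509155273), 87.6092300415039)
scene stemtop 67 [543. 414.] ((543.9807739257812, 414.6029357910156), (20.41899871826172, 20.02513885498047), 23.50181770324707)
scene stemtop 56 [447. 396.] ((446.7619934082031, 395.7049560546875), (17.60016441345215, 22.505712509155273), 87.6092300415039)
scene stemtop 67 [543. 414.] ((543.9807739257812, 414.6029357910156), (20.41899871826172, 20.02513885498047), 23.50181770324707)
side blue ((527.2067260742188, -406.63250732421875), (25.326322555541992, 28.320037841796875), 46.19148254394531)
side green ((460.1428527832031, -289.6188049316406), (25.72182846069336, 29.05162811279297), 82.12229919433594)
side stemtop 9 [533. 397.] ((534.621826171875, 397.2303771972656), (25.376367568969727, 12.302310943603516), 81.88422393798828)
side stemtop 10 [440. 381.] ((438.9995422363281, 381.24591064453125), (17.001602172851562, 12.1256103515625), 85.08832550048828)
side stemtop 9 [533. 397.] ((534.621826171875, 397.2303771972656), (25.376367568969727, 12.302310943603516), 81.88422393798828)
side stemtop 10 [440. 381.] ((438.9995422363281, 381.24591064453125), (17.001602172851562, 12.1256103515625), 85.08832550048828)
```

Call:
step_arm:
  moves:
    - {"tx": 0.98,"ty": -0.36}
    - {"tx": 0.98,"ty": -0.36}
    - {"tx": 0.98,"ty": -0.36}
    - {"tx": 0.98,"ty": -0.36}
    - {"tx": 0.98,"ty": -0.36}
  gripper: 0

```text
schema error: expected keys tx, ty, tz, ax, ay, az
```

Call:
step_arm:
  moves:
    - {"tx": 0.98,"ty": -0.36}
    - {"tx": 0.98,"ty": -0.36}
    - {"tx": 0.98,"ty": -0.36}
    - {"tx": 0.98,"ty": -0.36}
    - {"tx": 0.98,"ty": -0.36}

```text
schema error: expected keys tx, ty, tz, ax, ay, az
```

Call:
step_arm:
  moves:
    - {"tx": 0.98,"ty": -0.36}
    - {"tx": 0.98,"ty": -0.36}
    - {"tx": 0.98,"ty": -0.36}
    - {"tx": 0.98,"ty": -0.36}
    - {"az": 0.092}

```text
schema error: expected keys tx, ty, tz, ax, ay, az
```

Call:
step_arm:
  moves:
    - {"az": 0.092}
    - {}
    - {}

```text
schema error: expected keys tx, ty, tz, ax, ay, az
```

```bash
cat > btn.py <<'E'
from h import *
import sys
s=r.sense(); print(s["eef_pos"].round(1),s["tcp_rot"].round(3),s["clock"],s["contact_force"].round(2))
c,im,d=grab("wrist",sys.argv[1]); P=cloud(c,d); H,S,V=cv2.split(cv2.cvtColor(im,cv2.COLOR_RGB2HSV))
for nm,m in [("blue",(H>100)&(H<130)&(S>120)&(V>40)),("green",(H>45)&(H<80)&(S>100))]:
    m=m&(P[...,2]>55)&(P[...,2]<75)&(P[...,0]>420)
    if m.sum()<50: continue
    w=onplane(c,np.argwhere(m)[:,::-1],64)[:,:2]; print(nm,m.sum(),cv2.minEnclosingCircle(w.astype(np.float32)),w.mean(0),np.nanmedian(P[m],0))
    np.set_printoptions(suppress=True)
print("tip px",proj(c,s["eef_pos"]+[0,0,-25]))
E
python3 btn.py w1.png
```

```text
[ 225.2 -582.7  255.7] [-3.141 -0.     0.369] 0.15 [0.14 0.15 0.48]
tip px [[324.90793768 249.90863657]]
```

View pics/w1.png

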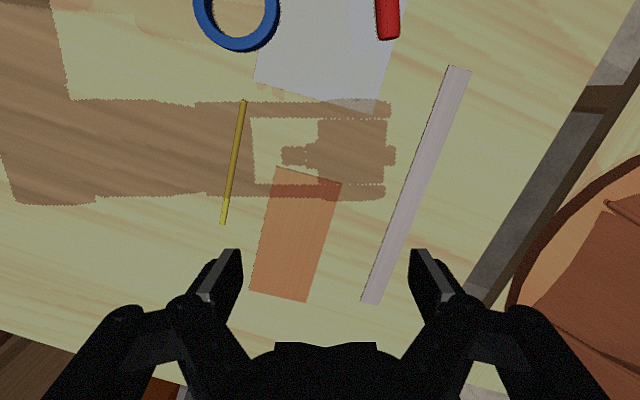

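The moves were refused because every row needs all six keys. The picture is still the start view, with the open fingers at (230,270) and (425,270) and the tape at (235,20).

Call:
step_arm:
  moves:
    - {"tx": 0.98,"ty": -0.36,"tz": 0,"ax": 0,"ay": 0,"az": 0}
    - {"tx": 0.98,"ty": -0.36,"tz": 0,"ax": 0,"ay": 0,"az": 0}
    - {"tx": 0.98,"ty": -0.36,"tz": 0,"ax": 0,"ay": 0,"az": 0}
    - {"tx": 0.98,"ty": -0.36,"tz": 0,"ax": 0,"ay": 0,"az": 0}
    - {"tx": 0.98,"ty": -0.36,"tz": 0,"ax": 0,"ay": 0,"az": 0}
  gripper: 0

```text
clock: 0.82
eef_pos: [323.9, -496.1, 256.1]
tcp_rot: [-3.141, 0.0, 0.369]
contact_force: [0.2, -0.2, 0.9]
opening: -0.003
grasp_force: 0.0
```

Call:
step_arm:
  moves:
    - {"tx": 0.98,"ty": -0.36,"tz": 0,"ax": 0,"ay": 0,"az": 0}
    - {"tx": 0.98,"ty": -0.36,"tz": 0,"ax": 0,"ay": 0,"az": 0}
    - {"tx": 0.98,"ty": -0.36,"tz": 0,"ax": 0,"ay": 0,"az": 0}
    - {"tx": 0.98,"ty": -0.36,"tz": 0,"ax": 0,"ay": 0,"az": 0}
    - {"tx": 0.98,"ty": -0.36,"tz": 0,"ax": 0,"ay": 0,"az": 0}

```text
clock: 1.45
eef_pos: [421.9, -410.0, 256.1]
tcp_rot: [-3.141, 0.0, 0.369]
contact_force: [-0.6, -0.1, -0.3]
opening: -0.0
grasp_force: 0.0
```

Call:
step_arm:
  moves:
    - {"tx": 0.98,"ty": -0.36,"tz": 0,"ax": 0,"ay": 0,"az": 0}
    - {"tx": 0.98,"ty": -0.36,"tz": 0,"ax": 0,"ay": 0,"az": 0}
    - {"tx": 0.98,"ty": -0.36,"tz": 0,"ax": 0,"ay": 0,"az": 0}
    - {"tx": 0.98,"ty": -0.36,"tz": 0,"ax": 0,"ay": 0,"az": 0}
    - {"tx": 0,"ty": 0,"tz": 0,"ax": 0,"ay": 0,"az": 0.092}

```text
clock: 2.08
eef_pos: [501.0, -340.5, 256.1]
tcp_rot: [-3.141, -0.0, 0.223]
contact_force: [-1.2, -0.7, -0.1]
opening: -0.001
grasp_force: 0.0
```

Call:
step_arm:
  moves:
    - {"tx": 0,"ty": 0,"tz": 0,"ax": 0,"ay": 0,"az": 0.092}
    - {"tx": 0,"ty": 0,"tz": 0,"ax": 0,"ay": 0,"az": 0}
    - {"tx": 0,"ty": 0,"tz": 0,"ax": 0,"ay": 0,"az": 0}

```text
clock: 2.45
eef_pos: [499.7, -341.8, 256.2]
tcp_rot: [-3.141, 0.0, 0.083]
contact_force: [0.6, 0.3, 0.4]
opening: 0.002
grasp_force: 0.0
```

```bash
python3 btn.py w2.png
```

```text
[ 499.7 -341.8  256.2] [-3.141  0.     0.083] 2.45 [0.58 0.31 0.44]
blue 837 ((530.943115234375, -398.2226867675781), 18.059009552001953) [ 531.05478516 -398.60486047] [ 531.2348747  -398.46951208   64.18559722]
green 772 ((466.1532897949219, -284.6554870605469), 18.844457626342773) [ 466.0094884  -284.96774007] [ 466.20479857 -284.90392137   64.27759793]
tip px [[324.76992586 249.90644478]]
```

View pics/w2.png

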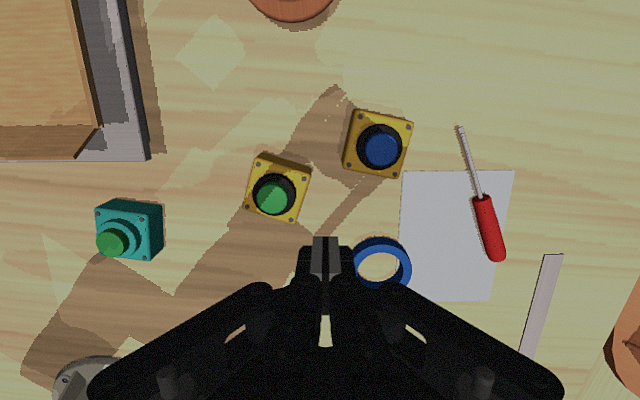

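Green is at (273,197) and blue at (380,147) in this view. Both measure 18 mm in radius at 64 mm height, as specified. Next: beside the right flap to measure the box.

Call:
step_arm:
  moves:
    - {"tx": 0.64,"ty": -0.88,"tz": 0,"ax": 0,"ay": 0,"az": 0}
    - {"tx": 0.64,"ty": -0.88,"tz": 0,"ax": 0,"ay": 0,"az": 0}
    - {"tx": 0.64,"ty": -0.88,"tz": 0,"ax": 0,"ay": 0,"az": 0}
    - {"tx": 0.64,"ty": -0.88,"tz": 0,"ax": 0,"ay": 0,"az": 0}
    - {"tx": 0.64,"ty": -0.88,"tz": 0,"ax": 0,"ay": 0,"az": 0}

```text
clock: 3.12
eef_pos: [571.2, -225.1, 256.3]
tcp_rot: [-3.142, -0.0, 0.081]
contact_force: [0.9, 0.0, 0.2]
opening: -0.003
grasp_force: 0.0
```

Call:
step_arm:
  moves:
    - {"tx": 0.64,"ty": -0.88,"tz": 0,"ax": 0,"ay": 0,"az": 0}
    - {"tx": 0.64,"ty": -0.88,"tz": 0,"ax": 0,"ay": 0,"az": 0}
    - {"tx": 0.64,"ty": -0.88,"tz": 0,"ax": 0,"ay": 0,"az": 0}
    - {"tx": 0,"ty": 0,"tz": 0,"ax": 0,"ay": 0,"az": 0}

```text
clock: 3.62
eef_pos: [614.0, -154.9, 256.2]
tcp_rot: [-3.141, -0.0, 0.083]
contact_force: [-0.5, -0.6, -0.7]
opening: -0.001
grasp_force: 0.0
```

```bash
cat > box.py <<'E'
from h import *
import sys
np.set_printoptions(suppress=True)
s=r.sense(); print(s["eef_pos"].round(1),s["tcp_rot"].round(3),s["clock"],s["contact_force"].round(2))
c,im,d=grab("wrist",sys.argv[1]); P=cloud(c,d); hsv=cv2.cvtColor(im,cv2.COLOR_RGB2HSV)
np.savez("box.npz",P=P,im=im)
near=(abs(P[...,0]-600)<140)&(abs(P[...,1])<140)
m=near&(abs(P[...,2]-48)<2.5)&(hsv[...,1]>90)
k,l,st,ce=cv2.connectedComponentsWithStats(m.astype(np.uint8)); i=1+st[1:,4].argmax()
q=P[l==i]; R=cv2.minAreaRect(q[:,:2].astype(np.float32)); print("floor",R,q[:,2].mean(),len(q))
m=near&(P[...,2]>42)&(P[...,2]<90); q=P[m]
print("plat",cv2.minAreaRect(P[near&(abs(P[...,2]-45)<2.5)&(hsv[...,1]<70)][:,:2].astype(np.float32)))
a=np.deg2rad(float(sys.argv[2])); C=np.array([float(sys.argv[3]),float(sys.argv[4])])
L=(P[...,:2]-C)@np.array([[np.cos(a),-np.sin(a)],[np.sin(a),np.cos(a)]])
for nm,ax,sg in [("front",0,-1),("back",0,1),("left",1,1),("right",1,-1)]:
    u=L[...,ax]*sg; m=(abs(L[...,1-ax])<60)&(u>60)&(u<135)&(P[...,2]>52)&(P[...,2]<105)
    z=P[...,2][m]; u=u[m]
    if len(z)>20:
        t=z>np.percentile(z,97)-3; p=np.polyfit(z,u,1)
        print(nm,len(z),"edge u,z",np.median(u[t]).round(1),np.percentile(z,98).round(1),"lean deg",np.degrees(np.arctan2(1,p[0])).round(1),"u@48",np.polyval(p,48).round(1))
E
python3 box.py w3.png 4.7 600 -2
```

```text
[ 614.  -154.9  256.2] [-3.141 -0.     0.083] 3.625 [-0.53 -0.59 -0.7 ]
floor ((600.9564208984375, -3.0504302978515625), (159.20875549316406, 160.47499084472656), 4.575230598449707) 48.646793440563094 17208
plat ((600.948974609375, -3.0433502197265625), (238.27191162109375, 241.6367645263672), 4.820271968841553)
front 3871 edge u,z 102.4 92.6 lean deg 57.2 u@48 74.4
back 4035 edge u,z 104.4 93.3 lean deg 56.4 u@48 74.6
left 5812 edge u,z 111.5 84.1 lean deg 41.1 u@48 71.7
right 2313 edge u,z 106.8 92.9 lean deg 55.3 u@48 75.9
```

View pics/w3.png

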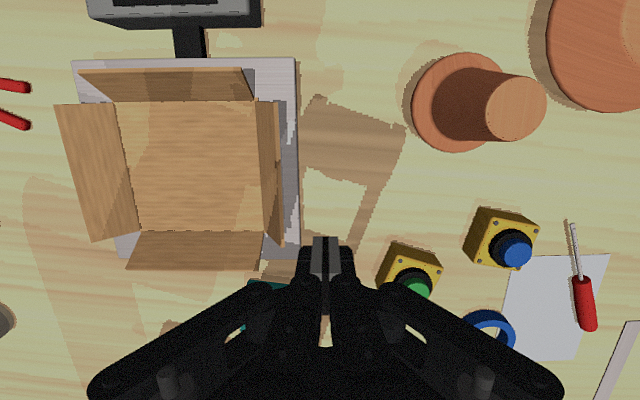

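Call:
step_arm:
  moves:
    - {"tx": 0,"ty": 0,"tz": 0.92,"ax": 0,"ay": 0,"az": 0}
    - {"tx": 0,"ty": 0,"tz": 0.92,"ax": 0,"ay": 0,"az": 0}
    - {"tx": 0,"ty": 0,"tz": 0.92,"ax": 0,"ay": 0,"az": 0}
    - {"tx": 0,"ty": 0,"tz": 0.92,"ax": 0,"ay": 0,"az": 0}
    - {"tx": 0,"ty": 0,"tz": 0.92,"ax": 0,"ay": 0,"az": 0}

```text
clock: 4.3
eef_pos: [612.8, -157.3, 140.6]
tcp_rot: [3.141, 0.0, 0.08]
contact_force: [0.0, -0.3, 0.6]
opening: 0.002
grasp_force: 0.0
```

Call:
step_arm:
  moves:
    - {"tx": 0,"ty": 0,"tz": 0.92,"ax": 0,"ay": 0,"az": 0}
    - {"tx": 0,"ty": 0,"tz": 0.92,"ax": 0,"ay": 0,"az": 0}
    - {"tx": 0,"ty": -0.8,"tz": 0,"ax": 0,"ay": 0,"az": 0}
    - {"tx": 0,"ty": -0.8,"tz": 0,"ax": 0,"ay": 0,"az": 0}
    - {"tx": 0,"ty": -0.4,"tz": 0,"ax": 0,"ay": 0,"az": 0}

```text
clock: 4.92
eef_pos: [610.0, -105.1, 96.6]
tcp_rot: [3.141, -0.002, 0.081]
contact_force: [-0.7, -2.1, 1.7]
opening: 0.005
grasp_force: 1.1
```

Call:
step_arm:
  moves:
    - {"tx": 0,"ty": -0.2,"tz": 0,"ax": 0,"ay": 0,"az": 0}
    - {"tx": 0,"ty": 0,"tz": 0,"ax": 0,"ay": 0,"az": 0}

```text
clock: 5.18
eef_pos: [609.2, -100.7, 95.7]
tcp_rot: [-3.141, -0.0, 0.081]
contact_force: [0.2, -0.9, -0.4]
opening: -0.003
grasp_force: 0.0
```

```bash
python3 box.py w4.png 4.7 601 -3
```

```text
[ 609.2 -100.7   95.7] [-3.141 -0.     0.081] 5.175 [ 0.16 -0.9  -0.44]
floor ((600.3955078125, -3.0294952392578125), (158.11965942382812, 162.23963928222656), 5.189206123352051) 48.625537229304655 48846
plat ((600.6305541992188, -3.4145355224609375), (240.26226806640625, 240.396240234375), 4.858750820159912)
front 1586 edge u,z 98.7 85.1 lean deg 57.7 u@48 75.5
back 17664 edge u,z 103.3 93.0 lean deg 56.4 u@48 73.7
left 8926 edge u,z 100.9 74.2 lean deg 41.3 u@48 72.7
right 3547 edge u,z 97.4 103.4 lean deg 92.6 u@48 91.8
```

View pics/w4.png

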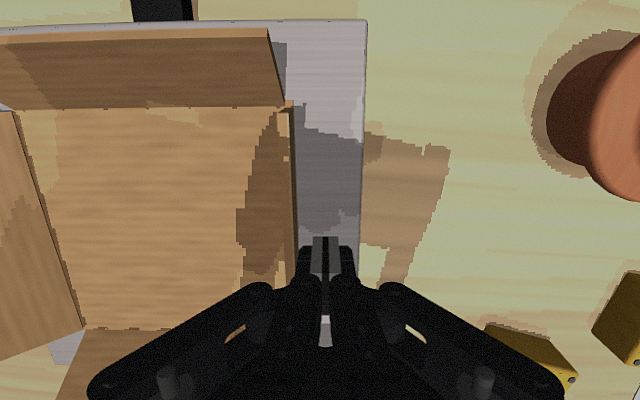

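The right flap (x≈292) is nearly upright. I'll push on in small steps, watching the force.

Call:
step_arm:
  moves:
    - {"tx": 0,"ty": -0.08,"tz": 0,"ax": 0,"ay": 0,"az": 0}
    - {"tx": 0,"ty": -0.04,"tz": 0,"ax": 0,"ay": 0,"az": 0}
    - {"tx": 0,"ty": 0,"tz": 0,"ax": 0,"ay": 0,"az": 0}

```text
clock: 5.6
eef_pos: [608.8, -98.5, 95.3]
tcp_rot: [3.142, 0.0, 0.08]
contact_force: [0.0, -1.1, 0.4]
opening: 0.0
grasp_force: 0.5
```

```bash
sed -i 's/(abs(L\[...,1-ax\])<60)/(abs(L[...,1-ax])<70)\&(abs(L[...,1-ax])>28)\&(hsv[...,1]>70)/' box.py; python3 box.py w5.png 4.7 601 -3
```

```text
[608.8 -98.5  95.3] [3.142 0.    0.08 ] 5.6 [ 0.04 -1.09  0.36]
floor ((600.0609130859375, -3.385894775390625), (157.11090087890625, 163.03387451171875), 5.685408592224121) 48.623040094651984 48621
plat ((600.7755126953125, -3.8069610595703125), (239.92767333984375, 240.0157928466797), 4.809009075164795)
front 2240 edge u,z 98.7 85.7 lean deg 57.7 u@48 75.5
back 10770 edge u,z 103.2 92.9 lean deg 56.4 u@48 73.7
left 6344 edge u,z 104.6 77.5 lean deg 41.2 u@48 72.6
right 1670 edge u,z 80.5 99.6 lean deg 92.6 u@48 83.0
```

Call:
step_arm:
  moves:
    - {"tx": 0,"ty": -0.08,"tz": 0,"ax": 0,"ay": 0,"az": 0}
    - {"tx": 0,"ty": 0,"tz": 0,"ax": 0,"ay": 0,"az": 0}

```text
clock: 5.9
eef_pos: [608.6, -96.2, 95.2]
tcp_rot: [-3.142, 0.0, 0.08]
contact_force: [-0.5, -0.8, 0.1]
opening: -0.004
grasp_force: 0.3
```

```bash
python3 box.py w6.png 4.7 601 -3
```

```text
[608.6 -96.2  95.2] [-3.142  0.     0.08 ] 5.9 [-0.47 -0.85  0.13]
floor ((600.0848999023438, -3.3886260986328125), (157.01260375976562, 162.9512176513672), 5.729083061218262) 48.62115578015252 47826
plat ((600.4327392578125, -3.5876007080078125), (240.59080505371094, 239.5348358154297), 4.692034721374512)
front 2025 edge u,z 98.7 85.7 lean deg 57.6 u@48 75.5
back 11060 edge u,z 103.2 92.9 lean deg 56.4 u@48 73.7
left 6842 edge u,z 105.4 78.2 lean deg 41.2 u@48 72.7
right 1999 edge u,z 78.3 99.6 lean deg 94.6 u@48 82.7
```

Call:
step_arm:
  moves:
    - {"tx": 0,"ty": -0.04,"tz": 0,"ax": 0,"ay": 0,"az": 0}
    - {"tx": 0,"ty": 0,"tz": 0,"ax": 0,"ay": 0,"az": 0}

```text
clock: 6.2
eef_pos: [608.5, -95.5, 95.2]
tcp_rot: [3.141, 0.0, 0.08]
contact_force: [-0.1, -3.8, 0.5]
opening: -0.001
grasp_force: 1.3
```

```bash
python3 box.py w7.png 4.7 601 -3 | grep right; python3 - <<'E'
from h import *
# right flap from scene camera
c,im,d=grab("scene","s1.png"); P=cloud(c,d); a=.082
L=(P[...,:2]-[601,-3])@np.array([[np.cos(a),-np.sin(a)],[np.sin(a),np.cos(a)]])
m=(abs(L[...,0])<70)&(L[...,1]<-70)&(L[...,1]>-95)&(P[...,2]>52)&(P[...,2]<103)
for z in range(52,104,6):
    k=m&(abs(P[...,2]-z)<3); print(z,k.sum(),np.median(L[...,1][k]) if k.any() else 0)
x=cv2.resize(im[165:325,230:410],None,fx=3.3,fy=3.3)[:,:,::-1]; cv2.imwrite("pics/s1c.png",x)
E
```

```text
right 2145 edge u,z 77.4 99.5 lean deg 95.4 u@48 82.6
52 13 -76.24949322848148
58 16 -76.32085139394866
64 20 -75.95871638022984
70 21 -75.90981572498373
76 19 -75.82789543533464
82 24 -75.37659933697128
88 26 -75.85111529398905
94 51 -77.30190313255477
100 29 -78.83660110673424
```

View pics/s1c.png

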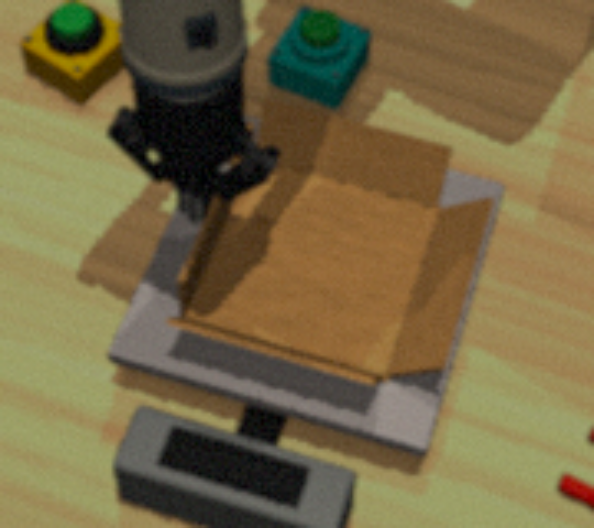

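The right flap has reached its stop: 3.8 N, flap vertical in the crop. On to the back flap.

Call:
step_arm:
  moves:
    - {"tx": 0,"ty": 0.6,"tz": 0,"ax": 0,"ay": 0,"az": 0}
    - {"tx": 0,"ty": 0.6,"tz": 0,"ax": 0,"ay": 0,"az": 0}
    - {"tx": 0,"ty": 0,"tz": -0.95,"ax": 0,"ay": 0,"az": 0}
    - {"tx": 0,"ty": 0,"tz": -0.95,"ax": 0,"ay": 0,"az": 0}
    - {"tx": 0.9,"ty": -0.82,"tz": 0,"ax": 0,"ay": 0,"az": 0}

```text
clock: 6.92
eef_pos: [632.3, -105.2, 144.9]
tcp_rot: [3.141, -0.003, 0.077]
contact_force: [0.9, 0.6, 0.2]
opening: -0.001
grasp_force: 0.0
```

Call:
step_arm:
  moves:
    - {"tx": 0.9,"ty": -0.82,"tz": 0,"ax": 0,"ay": 0,"az": 0}
    - {"tx": 0.9,"ty": -0.82,"tz": 0,"ax": 0,"ay": 0,"az": 0}
    - {"tx": 0.9,"ty": -0.82,"tz": 0,"ax": 0,"ay": 0,"az": 0}
    - {"tx": 0.9,"ty": -0.82,"tz": 0,"ax": 0,"ay": 0,"az": 0}
    - {"tx": 0.9,"ty": -0.82,"tz": 0,"ax": 0,"ay": 0,"az": 0}

```text
clock: 7.55
eef_pos: [736.5, 7.7, 142.6]
tcp_rot: [-3.141, 0.0, 0.079]
contact_force: [-0.2, 0.2, -0.3]
opening: 0.002
grasp_force: 0.0
```

Call:
step_arm:
  moves:
    - {"tx": 0,"ty": 0,"tz": 0.95,"ax": 0,"ay": 0,"az": 0}
    - {"tx": 0,"ty": 0,"tz": 0.95,"ax": 0,"ay": 0,"az": 0}
    - {"tx": -0.6,"ty": 0,"tz": 0,"ax": 0,"ay": 0,"az": 0}
    - {"tx": -0.6,"ty": 0,"tz": 0,"ax": 0,"ay": 0,"az": 0}
    - {"tx": -0.3,"ty": 0,"tz": 0,"ax": 0,"ay": 0,"az": 0}

```text
clock: 8.18
eef_pos: [698.6, 4.1, 95.6]
tcp_rot: [3.142, -0.001, 0.079]
contact_force: [1.7, -0.8, 1.5]
opening: -0.003
grasp_force: 1.0
```

Call:
step_arm:
  moves:
    - {"tx": -0.08,"ty": 0,"tz": 0,"ax": 0,"ay": 0,"az": 0}
    - {"tx": 0,"ty": 0,"tz": 0,"ax": 0,"ay": 0,"az": 0}

```text
clock: 8.43
eef_pos: [696.3, 4.7, 95.2]
tcp_rot: [-3.142, 0.0, 0.079]
contact_force: [0.2, 0.0, 0.3]
opening: -0.002
grasp_force: 0.1
```

```bash
python3 box.py w8.png 4.7 601 -3
```

```text
[696.3   4.7  95.2] [-3.142  0.     0.079] 8.425 [0.25 0.03 0.32]
floor ((617.5015869140625, -1.9692192077636719), (28.95052719116211, 9.517426490783691), 5.105574131011963) 48.386169492359066 258
plat ((666.46630859375, 2.01654052734375), (109.16996765136719, 240.38699340820312), 4.724088668823242)
back 5953 edge u,z 84.0 98.8 lean deg 85.4 u@48 80.3
left 2915 edge u,z 112.8 84.1 lean deg 41.1 u@48 73.0
right 299 edge u,z 76.8 98.9 lean deg 88.5 u@48 74.8
```

Call:
step_arm:
  moves:
    - {"tx": -0.08,"ty": 0,"tz": 0,"ax": 0,"ay": 0,"az": 0}
    - {"tx": -0.04,"ty": 0,"tz": 0,"ax": 0,"ay": 0,"az": 0}
    - {"tx": 0,"ty": 0,"tz": 0,"ax": 0,"ay": 0,"az": 0}

```text
clock: 8.85
eef_pos: [693.3, 4.8, 95.3]
tcp_rot: [3.142, 0.0, 0.08]
contact_force: [0.9, -0.2, -0.1]
opening: 0.0
grasp_force: 0.5
```

Call:
step_arm:
  moves:
    - {"tx": -0.04,"ty": 0,"tz": 0,"ax": 0,"ay": 0,"az": 0}
    - {"tx": 0,"ty": 0,"tz": 0,"ax": 0,"ay": 0,"az": 0}

```text
clock: 9.1
eef_pos: [692.2, 4.7, 95.3]
tcp_rot: [-3.142, 0.0, 0.08]
contact_force: [2.0, -0.3, -0.2]
opening: 0.003
grasp_force: 0.5
```

```bash
python3 box.py w9.png 4.7 601 -3 | grep back
```

```text
back 6749 edge u,z 80.3 98.9 lean deg 89.8 u@48 80.3
```

Call:
step_arm:
  moves:
    - {"tx": -0.04,"ty": 0,"tz": 0,"ax": 0,"ay": 0,"az": 0}
    - {"tx": 0,"ty": 0,"tz": 0,"ax": 0,"ay": 0,"az": 0}

```text
clock: 9.4
eef_pos: [691.2, 4.6, 95.3]
tcp_rot: [-3.142, 0.0, 0.08]
contact_force: [1.7, 0.3, 0.7]
opening: -0.0
grasp_force: 0.4
```

Call:
step_arm:
  moves:
    - {"tx": 0.6,"ty": 0,"tz": 0,"ax": 0,"ay": 0,"az": 0}
    - {"tx": 0.6,"ty": 0,"tz": 0,"ax": 0,"ay": 0,"az": 0}
    - {"tx": 0,"ty": 0,"tz": -0.95,"ax": 0,"ay": 0,"az": 0}
    - {"tx": 0,"ty": 0,"tz": -0.95,"ax": 0,"ay": 0,"az": 0}
    - {"tx": -0.8,"ty": -0.93,"tz": 0,"ax": 0,"ay": 0,"az": 0}

```text
clock: 10.02
eef_pos: [702.5, 27.9, 145.0]
tcp_rot: [3.141, -0.005, 0.078]
contact_force: [-0.8, 0.6, -0.4]
opening: -0.001
grasp_force: 0.0
```

Call:
step_arm:
  moves:
    - {"tx": -0.8,"ty": -0.93,"tz": 0,"ax": 0,"ay": 0,"az": 0}
    - {"tx": -0.8,"ty": -0.93,"tz": 0,"ax": 0,"ay": 0,"az": 0}
    - {"tx": -0.8,"ty": -0.93,"tz": 0,"ax": 0,"ay": 0,"az": 0}
    - {"tx": -0.8,"ty": -0.93,"tz": 0,"ax": 0,"ay": 0,"az": 0}
    - {"tx": -0.8,"ty": -0.93,"tz": 0,"ax": 0,"ay": 0,"az": 0}

```text
clock: 10.65
eef_pos: [590.6, 137.4, 142.8]
tcp_rot: [-3.141, -0.0, 0.08]
contact_force: [0.6, 0.2, 0.6]
opening: -0.0
grasp_force: 0.0
```

Call:
step_arm:
  moves:
    - {"tx": 0,"ty": 0,"tz": 0.95,"ax": 0,"ay": 0,"az": 0}
    - {"tx": 0,"ty": 0,"tz": 0.95,"ax": 0,"ay": 0,"az": 0}
    - {"tx": 0,"ty": 0.7,"tz": 0,"ax": 0,"ay": 0,"az": 0}
    - {"tx": 0,"ty": 0.7,"tz": 0,"ax": 0,"ay": 0,"az": 0}
    - {"tx": 0,"ty": 0.3,"tz": 0,"ax": 0,"ay": 0,"az": 0}

```text
clock: 11.28
eef_pos: [595.0, 93.1, 96.2]
tcp_rot: [-3.141, -0.001, 0.079]
contact_force: [0.5, 1.6, 0.9]
opening: -0.002
grasp_force: 0.9
```

Call:
step_arm:
  moves:
    - {"tx": 0,"ty": 0.08,"tz": 0,"ax": 0,"ay": 0,"az": 0}
    - {"tx": 0,"ty": 0,"tz": 0,"ax": 0,"ay": 0,"az": 0}

```text
clock: 11.52
eef_pos: [594.0, 91.8, 95.4]
tcp_rot: [3.141, 0.0, 0.079]
contact_force: [0.0, -0.5, 0.3]
opening: -0.002
grasp_force: 0.0
```

```bash
python3 box.py w10.png 4.7 601 -3
```

```text
[594.   91.8  95.4] [3.141 0.    0.079] 11.525 [ 0.01 -0.54  0.25]
floor ((598.3435668945312, -6.502754211425781), (154.72178649902344, 151.6141815185547), 5.024595260620117) 48.40314649454347 45448
plat ((600.9777221679688, -2.956024169921875), (239.72994995117188, 238.62315368652344), 4.817340850830078)
front 2135 edge u,z 98.5 85.3 lean deg 57.6 u@48 75.5
back 1598 edge u,z 77.6 99.6 lean deg 94.9 u@48 81.9
left 1733 edge u,z 78.7 99.5 lean deg 92.5 u@48 81.2
right 6115 edge u,z 75.4 98.1 lean deg 91.3 u@48 76.4
```

Call:
step_arm:
  moves:
    - {"tx": 0,"ty": 0.06,"tz": 0,"ax": 0,"ay": 0,"az": 0}
    - {"tx": 0,"ty": 0.04,"tz": 0,"ax": 0,"ay": 0,"az": 0}
    - {"tx": 0,"ty": 0,"tz": 0,"ax": 0,"ay": 0,"az": 0}

```text
clock: 11.95
eef_pos: [594.0, 89.7, 95.2]
tcp_rot: [-3.142, 0.0, 0.08]
contact_force: [0.3, 1.9, -0.1]
opening: 0.005
grasp_force: 0.5
```

```bash
python3 box.py w11.png 4.7 601 -3 | grep left
```

```text
left 1947 edge u,z 77.2 99.5 lean deg 94.1 u@48 81.1
```

Call:
step_arm:
  moves:
    - {"tx": 0,"ty": -0.6,"tz": 0,"ax": 0,"ay": 0,"az": 0}
    - {"tx": 0,"ty": -0.6,"tz": 0,"ax": 0,"ay": 0,"az": 0}
    - {"tx": 0,"ty": 0,"tz": -0.95,"ax": 0,"ay": 0,"az": 0}
    - {"tx": 0,"ty": 0,"tz": -0.95,"ax": 0,"ay": 0,"az": 0}
    - {"tx": -0.92,"ty": 0.82,"tz": 0,"ax": 0,"ay": 0,"az": 0}

```text
clock: 12.62
eef_pos: [572.9, 99.3, 144.9]
tcp_rot: [-3.141, -0.005, 0.082]
contact_force: [0.2, -0.8, -1.0]
opening: -0.002
grasp_force: 0.0
```

Call:
step_arm:
  moves:
    - {"tx": -0.92,"ty": 0.82,"tz": 0,"ax": 0,"ay": 0,"az": 0}
    - {"tx": -0.92,"ty": 0.82,"tz": 0,"ax": 0,"ay": 0,"az": 0}
    - {"tx": -0.92,"ty": 0.82,"tz": 0,"ax": 0,"ay": 0,"az": 0}
    - {"tx": -0.92,"ty": 0.82,"tz": 0,"ax": 0,"ay": 0,"az": 0}
    - {"tx": -0.92,"ty": 0.82,"tz": 0,"ax": 0,"ay": 0,"az": 0}

```text
clock: 13.25
eef_pos: [463.7, -13.9, 142.9]
tcp_rot: [3.142, -0.001, 0.081]
contact_force: [-0.7, -0.5, -0.1]
opening: -0.003
grasp_force: 0.0
```

Call:
step_arm:
  moves:
    - {"tx": 0,"ty": 0,"tz": 0.95,"ax": 0,"ay": 0,"az": 0}
    - {"tx": 0,"ty": 0,"tz": 0.95,"ax": 0,"ay": 0,"az": 0}
    - {"tx": 0.7,"ty": 0,"tz": 0,"ax": 0,"ay": 0,"az": 0}
    - {"tx": 0.7,"ty": 0,"tz": 0,"ax": 0,"ay": 0,"az": 0}
    - {"tx": 0.28,"ty": 0,"tz": 0,"ax": 0,"ay": 0,"az": 0}

```text
clock: 13.88
eef_pos: [508.6, -10.3, 96.3]
tcp_rot: [3.141, -0.003, 0.08]
contact_force: [-1.7, -0.7, 1.9]
opening: 0.0
grasp_force: 0.8
```

Call:
step_arm:
  moves:
    - {"tx": 0,"ty": 0,"tz": 0,"ax": 0,"ay": 0,"az": 0}
    - {"tx": 0,"ty": 0,"tz": 0,"ax": 0,"ay": 0,"az": 0}

```text
clock: 14.12
eef_pos: [506.0, -10.8, 95.5]
tcp_rot: [3.142, -0.0, 0.08]
contact_force: [0.3, 0.0, 0.9]
opening: -0.007
grasp_force: 0.0
```

Call:
step_arm:
  moves:
    - {"tx": 0.08,"ty": 0,"tz": 0,"ax": 0,"ay": 0,"az": 0}
    - {"tx": 0.04,"ty": 0,"tz": 0,"ax": 0,"ay": 0,"az": 0}
    - {"tx": 0,"ty": 0,"tz": 0,"ax": 0,"ay": 0,"az": 0}

```text
clock: 14.5
eef_pos: [508.9, -10.6, 95.3]
tcp_rot: [3.142, -0.0, 0.08]
contact_force: [-0.4, -0.7, 0.7]
opening: 0.0
grasp_force: 0.0
```

Call:
step_arm:
  moves:
    - {"tx": 0.04,"ty": 0,"tz": 0,"ax": 0,"ay": 0,"az": 0}
    - {"tx": 0,"ty": 0,"tz": 0,"ax": 0,"ay": 0,"az": 0}

```text
clock: 14.75
eef_pos: [509.8, -10.5, 95.2]
tcp_rot: [-3.142, 0.0, 0.08]
contact_force: [-1.0, -0.0, -0.2]
opening: -0.0
grasp_force: 0.6
```

```bash
python3 box.py w12.png 4.7 601 -3
```

```text
[509.8 -10.5  95.2] [-3.142  0.     0.08 ] 14.75 [-1.01 -0.04 -0.25]
floor ((580.5479736328125, -5.084907531738281), (113.15145111083984, 154.16873168945312), 4.694565296173096) 48.52455392042157 55980
plat ((560.009521484375, -6.85662841796875), (159.16925048828125, 241.23484802246094), 4.8847527503967285)
front 8072 edge u,z 78.1 99.2 lean deg 87.9 u@48 75.7
left 5398 edge u,z 76.3 99.3 lean deg 88.9 u@48 74.8
right 5167 edge u,z 76.5 99.1 lean deg 89.9 u@48 75.8
```

Call:
step_arm:
  moves:
    - {"tx": 0.04,"ty": 0,"tz": 0,"ax": 0,"ay": 0,"az": 0}
    - {"tx": 0,"ty": 0,"tz": 0,"ax": 0,"ay": 0,"az": 0}

```text
clock: 15.05
eef_pos: [510.7, -10.4, 95.2]
tcp_rot: [-3.142, 0.001, 0.08]
contact_force: [-2.5, -0.7, 1.0]
opening: -0.004
grasp_force: 1.1
```

```bash
python3 box.py w13.png 4.7 601 -3 | egrep "front|\["
```

```text
[510.7 -10.4  95.2] [-3.142  0.001  0.08 ] 15.05 [-2.52 -0.69  1.03]
front 7667 edge u,z 76.6 99.1 lean deg 89.6 u@48 75.7
```

Call:
step_arm:
  moves:
    - {"tx": -0.6,"ty": 0,"tz": 0,"ax": 0,"ay": 0,"az": 0}
    - {"tx": -0.6,"ty": 0,"tz": 0,"ax": 0,"ay": 0,"az": 0}
    - {"tx": 0,"ty": 0,"tz": -0.8,"ax": 0,"ay": 0,"az": 0}
    - {"tx": 0,"ty": 0,"tz": -0.8,"ax": 0,"ay": 0,"az": 0}
    - {"tx": 0.05,"ty": 0.97,"tz": 0,"ax": 0,"ay": 0,"az": 0}

```text
clock: 15.72
eef_pos: [484.1, -36.3, 136.7]
tcp_rot: [3.141, -0.003, 0.081]
contact_force: [-0.1, -0.7, -0.3]
opening: -0.0
grasp_force: 0.0
```

Call:
step_arm:
  moves:
    - {"tx": 0.05,"ty": 0.97,"tz": 0,"ax": 0,"ay": 0,"az": 0}
    - {"tx": 0.05,"ty": 0.97,"tz": 0,"ax": 0,"ay": 0,"az": 0}
    - {"tx": 0.05,"ty": 0.97,"tz": 0,"ax": 0,"ay": 0,"az": 0}
    - {"tx": 0.05,"ty": 0.97,"tz": 0,"ax": 0,"ay": 0,"az": 0}
    - {"tx": 0.05,"ty": 0.97,"tz": 0,"ax": 0,"ay": 0,"az": 0}

```text
clock: 16.35
eef_pos: [499.2, -157.8, 135.3]
tcp_rot: [-3.142, -0.0, 0.08]
contact_force: [1.3, 0.6, -0.0]
opening: 0.002
grasp_force: 0.0
```

Call:
step_arm:
  moves:
    - {"tx": 0.05,"ty": 0.97,"tz": 0,"ax": 0,"ay": 0,"az": 0}
    - {"tx": 0.05,"ty": 0.97,"tz": 0,"ax": 0,"ay": 0,"az": 0}
    - {"tx": 0.05,"ty": 0.97,"tz": 0,"ax": 0,"ay": 0,"az": 0}
    - {"tx": 0.05,"ty": 0.97,"tz": 0,"ax": 0,"ay": 0,"az": 0}
    - {"tx": 0.05,"ty": 0.97,"tz": 0,"ax": 0,"ay": 0,"az": 0}

```text
clock: 16.98
eef_pos: [515.8, -278.6, 135.3]
tcp_rot: [-3.142, 0.0, 0.08]
contact_force: [0.4, 0.5, 0.1]
opening: -0.003
grasp_force: 0.0
```

Call:
step_arm:
  moves:
    - {"tx": 0.05,"ty": 0.97,"tz": 0,"ax": 0,"ay": 0,"az": 0}
    - {"tx": 0.05,"ty": 0.97,"tz": 0,"ax": 0,"ay": 0,"az": 0}
    - {"tx": 0.05,"ty": 0.97,"tz": 0,"ax": 0,"ay": 0,"az": 0}
    - {"tx": 0.05,"ty": 0.97,"tz": 0,"ax": 0,"ay": 0,"az": 0}
    - {"tx": 0.05,"ty": 0.97,"tz": 0,"ax": 0,"ay": 0,"az": 0}

```text
clock: 17.6
eef_pos: [532.0, -399.6, 135.2]
tcp_rot: [-3.142, 0.0, 0.08]
contact_force: [-0.2, -0.2, -0.4]
opening: 0.002
grasp_force: 0.0
```

Call:
step_arm:
  moves:
    - {"tx": 0,"ty": 0,"tz": 0,"ax": 0,"ay": 0,"az": 0}
    - {"tx": 0,"ty": 0,"tz": 0,"ax": 0,"ay": 0,"az": 0}

```text
clock: 17.85
eef_pos: [531.6, -397.7, 134.9]
tcp_rot: [-3.141, 0.001, 0.079]
contact_force: [-1.4, -0.4, -0.3]
opening: 0.005
grasp_force: 0.0
```

```bash
python3 btn.py w14.png; python3 - <<'E'
from h import *
c,im,d=grab("scene","s2.png"); P=cloud(c,d); a=.082
L=(P[...,:2]-[601,-3])@np.array([[np.cos(a),-np.sin(a)],[np.sin(a),np.cos(a)]])
for nm,ax,sg in [("front",0,-1),("back",0,1),("left",1,1),("right",1,-1)]:
    u=L[...,ax]*sg; m=(abs(L[...,1-ax])<70)&(u>65)&(u<110)&(P[...,2]>52)&(P[...,2]<105)
    z=P[...,2][m]; p=np.polyfit(z,u[m],1); print(nm,m.sum(),np.degrees(np.arctan2(1,p[0])).round(1),np.median(u[m][z>94]),z.max())
cv2.imwrite("pics/s2c.png",cv2.resize(im[165:325,170:400],None,fx=3.2,fy=3.2)[:,:,::-1])
E
```

```text
[ 531.6 -397.7  134.9] [-3.141e+00  1.000e-03  7.900e-02] 17.85 [-1.36 -0.39 -0.34]
blue 1812 ((531.8804931640625, -399.7218322753906), 18.659765243530273) [ 533.09506247 -399.80542671] [ 533.17985468 -399.74143131   64.19773937]
green 1629 ((467.3569641113281, -286.5476989746094), 21.12083625793457) [ 467.39506603 -286.61123779] [ 467.37982423 -286.43301051   64.25648965]
tip px [[324.89031011 249.86265843]]
front 603 91.0 75.99871049258601 100.41549546721365
back 643 91.6 78.08550041117708 101.74918891660809
left 190 93.9 77.26663229114381 100.16696287181378
right 274 89.0 76.87385392892332 98.92925224600197
```

View pics/s2c.png

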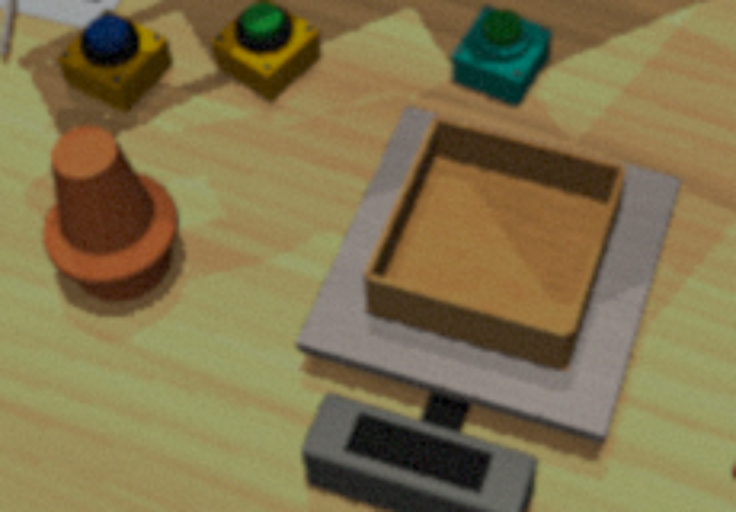

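All four flaps are upright in the crop. Pressing blue now.

Call:
step_arm:
  moves:
    - {"tx": 0,"ty": 0.04,"tz": 0.8,"ax": 0,"ay": 0,"az": 0}
    - {"tx": 0,"ty": 0,"tz": 0.8,"ax": 0,"ay": 0,"az": 0}
    - {"tx": 0,"ty": 0,"tz": 0.3,"ax": 0,"ay": 0,"az": 0}
    - {"tx": 0,"ty": 0,"tz": 0.16,"ax": 0,"ay": 0,"az": 0}
    - {"tx": 0,"ty": 0,"tz": 0,"ax": 0,"ay": 0,"az": 0}

```text
clock: 18.58
eef_pos: [531.7, -398.6, 83.7]
tcp_rot: [-3.141, 0.001, 0.08]
contact_force: [-2.0, 2.5, 5.3]
opening: 0.0
grasp_force: 2.2
```

Call:
step_arm:
  moves:
    - {"tx": 0,"ty": 0,"tz": 0.06,"ax": 0,"ay": 0,"az": 0}
    - {"tx": 0,"ty": 0,"tz": 0.06,"ax": 0,"ay": 0,"az": 0}
    - {"tx": 0,"ty": 0,"tz": 0,"ax": 0,"ay": 0,"az": 0}

```text
clock: 18.95
eef_pos: [532.2, -399.1, 81.3]
tcp_rot: [3.141, -0.001, 0.08]
contact_force: [-2.9, 1.7, 5.2]
opening: -0.001
grasp_force: 2.8
```

Call:
step_arm:
  moves:
    - {"tx": 0,"ty": 0,"tz": 0.04,"ax": 0,"ay": 0,"az": 0}
    - {"tx": 0,"ty": 0,"tz": 0,"ax": 0,"ay": 0,"az": 0}

```text
clock: 19.2
eef_pos: [532.2, -399.1, 81.0]
tcp_rot: [3.141, -0.001, 0.08]
contact_force: [-3.3, 4.3, 10.5]
opening: -0.0
grasp_force: 5.6
```

Blue is fully down at 10.5 N. Releasing it, then travelling to the caps.

Call:
step_arm:
  moves:
    - {"tx": 0,"ty": 0,"tz": 0.02,"ax": 0,"ay": 0,"az": 0}
    - {"tx": 0,"ty": 0,"tz": -0.5,"ax": 0,"ay": 0,"az": 0}
    - {"tx": 0,"ty": 0,"tz": -1,"ax": 0,"ay": 0,"az": 0}
    - {"tx": 0,"ty": 0,"tz": -1,"ax": 0,"ay": 0,"az": 0}
    - {"tx": 0,"ty": 0,"tz": -1,"ax": 0,"ay": 0,"az": 0}

```text
clock: 19.82
eef_pos: [532.4, -399.4, 167.9]
tcp_rot: [3.14, -0.001, 0.08]
contact_force: [-0.7, -0.7, -0.7]
opening: -0.001
grasp_force: 0.0
```

Call:
step_arm:
  moves:
    - {"tx": 0,"ty": 0,"tz": -0.5,"ax": 0,"ay": 0,"az": 0}
    - {"tx": -0.02,"ty": -0.98,"tz": 0,"ax": 0,"ay": 0,"az": 0}
    - {"tx": -0.02,"ty": -0.98,"tz": 0,"ax": 0,"ay": 0,"az": 0}
    - {"tx": -0.02,"ty": -0.98,"tz": 0,"ax": 0,"ay": 0,"az": 0}
    - {"tx": -0.02,"ty": -0.98,"tz": 0,"ax": 0,"ay": 0,"az": 0}

```text
clock: 20.45
eef_pos: [521.9, -299.6, 179.0]
tcp_rot: [-3.141, 0.0, 0.08]
contact_force: [-0.4, 0.4, 0.1]
opening: -0.001
grasp_force: 0.0
```

Call:
step_arm:
  moves:
    - {"tx": -0.02,"ty": -0.98,"tz": 0,"ax": 0,"ay": 0,"az": 0}
    - {"tx": -0.02,"ty": -0.98,"tz": 0,"ax": 0,"ay": 0,"az": 0}
    - {"tx": -0.02,"ty": -0.98,"tz": 0,"ax": 0,"ay": 0,"az": 0}
    - {"tx": -0.02,"ty": -0.98,"tz": 0,"ax": 0,"ay": 0,"az": 0}
    - {"tx": -0.02,"ty": -0.98,"tz": 0,"ax": 0,"ay": 0,"az": 0}

```text
clock: 21.08
eef_pos: [509.7, -177.9, 179.3]
tcp_rot: [3.142, -0.0, 0.08]
contact_force: [0.1, 0.9, 0.6]
opening: -0.0
grasp_force: 0.0
```

Call:
step_arm:
  moves:
    - {"tx": -0.02,"ty": -0.98,"tz": 0,"ax": 0,"ay": 0,"az": 0}
    - {"tx": -0.02,"ty": -0.98,"tz": 0,"ax": 0,"ay": 0,"az": 0}
    - {"tx": -0.02,"ty": -0.98,"tz": 0,"ax": 0,"ay": 0,"az": 0}
    - {"tx": -0.02,"ty": -0.98,"tz": 0,"ax": 0,"ay": 0,"az": 0}
    - {"tx": -0.02,"ty": -0.98,"tz": 0,"ax": 0,"ay": 0,"az": 0}

```text
clock: 21.7
eef_pos: [497.3, -56.1, 179.4]
tcp_rot: [3.142, -0.0, 0.08]
contact_force: [0.9, -0.5, -0.1]
opening: 0.001
grasp_force: 0.0
```

Call:
step_arm:
  moves:
    - {"tx": -0.02,"ty": -0.98,"tz": 0,"ax": 0,"ay": 0,"az": 0}
    - {"tx": -0.02,"ty": -0.98,"tz": 0,"ax": 0,"ay": 0,"az": 0}
    - {"tx": -0.02,"ty": -0.98,"tz": 0,"ax": 0,"ay": 0,"az": 0}
    - {"tx": -0.02,"ty": -0.98,"tz": 0,"ax": 0,"ay": 0,"az": 0}
    - {"tx": -0.02,"ty": -0.98,"tz": 0,"ax": 0,"ay": 0,"az": 0}

```text
clock: 22.32
eef_pos: [484.9, 65.8, 179.4]
tcp_rot: [-3.142, -0.0, 0.08]
contact_force: [0.6, -1.1, 0.5]
opening: -0.0
grasp_force: 0.0
```

Call:
step_arm:
  moves:
    - {"tx": -0.02,"ty": -0.98,"tz": 0,"ax": 0,"ay": 0,"az": 0}
    - {"tx": -0.02,"ty": -0.98,"tz": 0,"ax": 0,"ay": 0,"az": 0}
    - {"tx": -0.02,"ty": -0.98,"tz": 0,"ax": 0,"ay": 0,"az": 0}
    - {"tx": -0.02,"ty": -0.98,"tz": 0,"ax": 0,"ay": 0,"az": 0}
    - {"tx": -0.02,"ty": -0.98,"tz": 0,"ax": 0,"ay": 0,"az": 0}
  gripper: 1

```text
clock: 22.95
eef_pos: [472.5, 187.6, 179.4]
tcp_rot: [-3.142, -0.0, 0.08]
contact_force: [0.0, 0.2, 0.3]
opening: 1.002
grasp_force: 0.0
```

Call:
step_arm:
  moves:
    - {"tx": 0,"ty": -0.98,"tz": 0,"ax": 0,"ay": 0,"az": 0}
    - {"tx": 0,"ty": -0.98,"tz": 0,"ax": 0,"ay": 0,"az": 0}
    - {"tx": 0,"ty": 0,"tz": 0,"ax": 0,"ay": 0,"az": 0}
    - {"tx": 0,"ty": 0,"tz": 0,"ax": 0,"ay": 0,"az": 0}

```text
clock: 23.45
eef_pos: [468.7, 234.9, 179.2]
tcp_rot: [3.141, 0.0, 0.08]
contact_force: [-0.2, -0.8, 0.6]
opening: 0.999
grasp_force: 0.0
```

```bash
cat > caps.py <<'E'
from h import *
import sys
np.set_printoptions(suppress=True)
s=r.sense(); print(s["eef_pos"].round(1),s["tcp_rot"].round(3),s["clock"],s["qpos"].round(2))
c,im,d=grab("wrist",sys.argv[1]); P=cloud(c,d); H,S,V=cv2.split(cv2.cvtColor(im,cv2.COLOR_RGB2HSV))
cop=((H<15)&(S>110)&(V>40)).astype(np.uint8)
k,l,st,ce=cv2.connectedComponentsWithStats(cop)
for i in range(1,k):
    if st[i,4]<150: continue
    q=P[(l==i)]; q=q[~np.isnan(q[:,0])]
    if len(q)<100: continue
    print("copper",ce[i].round(0),st[i,4],np.median(q,0).round(0),"ztop",np.percentile(q[:,2],98).round(1))
    for z in (54,10):
        m=(l==i)&(abs(P[...,2]-z)<3)
        if m.sum()>60:
            w=onplane(c,np.argwhere(m)[:,::-1],z)[:,:2]; R=cv2.minAreaRect(w.astype(np.float32)); print("  z",z,m.sum(),"c",np.round(R[0],1),"size",np.round(R[1],1),"ang",round(R[2],1))
E
python3 caps.py w15.png
```

```text
[468.7 234.9 179.2] [3.141 0.    0.08 ] 23.45 [ 0.46  0.29  1.92 -0.    0.93  1.95]
copper [137.  92.] 2788 [540. 406.  19.] ztop 55.5
  z 54 634 c [539.  412.8] size [20.1 22.4] ang 26.2
  z 10 731 c [539.1 413.1] size [43.9 45.7] ang 26.5
copper [222. 152.] 975 [486. 341.  12.] ztop 13.8
  z 10 668 c [488.1 337.6] size [50.4 52.3] ang 29.2
copper [165. 191.] 2185 [450. 388.  19.] ztop 55.4
  z 54 470 c [444.2 395.7] size [21.5 21.3] ang 89.3
  z 10 585 c [443.7 395.7] size [45.  44.1] ang 88.9
```

View pics/w15.png

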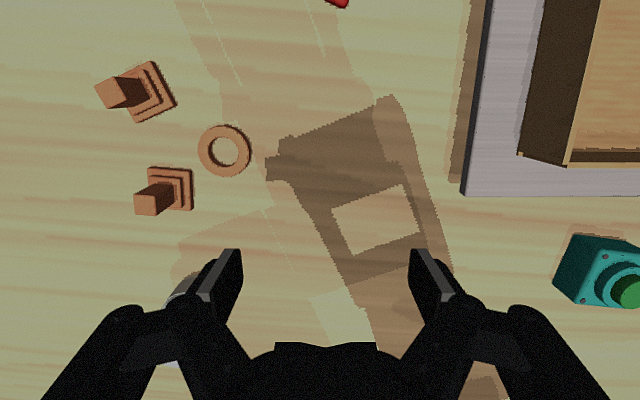

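The wrist view shows two caps at (165,191) and (137,92), plus the ring at (222,152). Cap A is at (444,396), square to the world axes; cap B is at (539,413), turned 26°. Approaching A.

Call:
step_arm:
  moves:
    - {"tx": -0.07,"ty": -0.93,"tz": 0,"ax": 0,"ay": 0,"az": 0}
    - {"tx": -0.07,"ty": -0.93,"tz": 0,"ax": 0,"ay": 0,"az": 0}
    - {"tx": -0.07,"ty": -0.93,"tz": 0,"ax": 0,"ay": 0,"az": 0}
    - {"tx": -0.07,"ty": -0.93,"tz": 0,"ax": 0,"ay": 0,"az": 0}
    - {"tx": -0.07,"ty": -0.93,"tz": 0,"ax": 0,"ay": 0,"az": 0}
  gripper: 0.7

```text
clock: 24.12
eef_pos: [451.3, 350.4, 179.3]
tcp_rot: [3.141, 0.0, 0.079]
contact_force: [-0.0, -0.8, -0.4]
opening: 0.705
grasp_force: 0.0
```

Call:
step_arm:
  moves:
    - {"tx": -0.07,"ty": -0.93,"tz": 0,"ax": 0,"ay": 0,"az": 0}
    - {"tx": -0.07,"ty": -0.93,"tz": 0,"ax": 0,"ay": 0,"az": 0}
    - {"tx": 0,"ty": 0,"tz": 0,"ax": 0,"ay": 0,"az": 0.06}
    - {"tx": 0,"ty": 0,"tz": 0,"ax": 0,"ay": 0,"az": 0}
    - {"tx": 0,"ty": 0,"tz": 0,"ax": 0,"ay": 0,"az": 0}

```text
clock: 24.75
eef_pos: [444.0, 396.5, 179.2]
tcp_rot: [3.141, 0.0, -0.013]
contact_force: [1.4, -0.8, 1.4]
opening: 0.699
grasp_force: 0.0
```

```bash
python3 caps.py w16.png; python3 - <<'E'
from h import *
c,im,d=load("scene"); P=cloud(c,d); print("jar",P[200:215,490:505].reshape(-1,3).mean(0))
E
```

```text
[444.  396.5 179.2] [ 3.141  0.    -0.013] 24.75 [ 0.73  0.39  1.77 -0.    0.98  2.31]
copper [304.  78.] 1548 [540. 414.  18.] ztop 55.4
  z 54 347 c [538.9 414. ] size [20.2 20. ] ang 26.8
  z 10 653 c [538.9 414.1] size [43.9 44. ] ang 26.6
copper [384. 133.] 1599 [489. 338.  12.] ztop 13.8
  z 10 1192 c [488.4 337.7] size [50.8 50.2] ang 89.5
copper [325. 179.] 1922 [451. 396.  18.] ztop 55.2
  z 54 495 c [444.3 396.5] size [19.5 19.5] ang 89.3
  z 10 712 c [444.2 396.4] size [43.9 43.5] ang 89.3
jar [nan nan nan]
```

Call:
step_arm:
  moves:
    - {"tx": 0,"ty": 0,"tz": 0.98,"ax": 0,"ay": 0,"az": 0}
    - {"tx": 0,"ty": 0,"tz": 0.98,"ax": 0,"ay": 0,"az": 0}
    - {"tx": 0,"ty": 0,"tz": 0.98,"ax": 0,"ay": 0,"az": 0}
    - {"tx": 0,"ty": 0,"tz": 0.98,"ax": 0,"ay": 0,"az": 0}
    - {"tx": 0,"ty": 0,"tz": 0.8,"ax": 0,"ay": 0,"az": 0}

```text
clock: 25.42
eef_pos: [444.1, 396.1, 60.4]
tcp_rot: [3.141, 0.0, -0.014]
contact_force: [-0.3, -0.3, -0.5]
opening: 0.699
grasp_force: 0.0
```

Call:
step_arm:
  moves:
    - {"tx": 0,"ty": 0,"tz": 0.56,"ax": 0,"ay": 0,"az": 0}
    - {"tx": 0,"ty": 0,"tz": 0,"ax": 0,"ay": 0,"az": 0}

```text
clock: 25.68
eef_pos: [443.7, 395.9, 46.4]
tcp_rot: [3.14, 0.001, -0.014]
contact_force: [0.1, -1.0, 0.5]
opening: 0.701
grasp_force: 0.0
```

Call:
step_arm:
  moves:
    - {"tx": 0,"ty": 0,"tz": 0,"ax": 0,"ay": 0,"az": 0}
    - {"tx": 0,"ty": 0,"tz": 0,"ax": 0,"ay": 0,"az": 0}
    - {"tx": 0,"ty": 0,"tz": 0,"ax": 0,"ay": 0,"az": 0}
    - {"tx": 0,"ty": 0,"tz": 0,"ax": 0,"ay": 0,"az": 0}
  gripper: 0
  newtons: 70

```text
clock: 26.18
eef_pos: [444.7, 396.9, 48.3]
tcp_rot: [-3.14, -0.001, -0.014]
contact_force: [0.8, -0.7, 6.6]
opening: 0.226
grasp_force: 69.3
```

Call:
step_arm:
  moves:
    - {"tx": 0,"ty": 0,"tz": -0.6,"ax": 0,"ay": 0,"az": 0}
    - {"tx": 0,"ty": 0,"tz": -0.95,"ax": 0,"ay": 0,"az": 0}
    - {"tx": 0,"ty": 0,"tz": -0.95,"ax": 0,"ay": 0,"az": 0}
    - {"tx": 0,"ty": 0,"tz": -0.95,"ax": 0,"ay": 0,"az": 0}
    - {"tx": 0,"ty": 0,"tz": -0.95,"ax": 0,"ay": 0,"az": 0}

```text
clock: 26.8
eef_pos: [443.9, 396.2, 158.8]
tcp_rot: [-3.141, -0.0, -0.014]
contact_force: [-0.0, 0.9, -1.4]
opening: 0.223
grasp_force: 68.4
```

Call:
step_arm:
  moves:
    - {"tx": 0,"ty": 0,"tz": -0.95,"ax": 0,"ay": 0,"az": 0}
    - {"tx": 0.32,"ty": 0.93,"tz": 0,"ax": 0,"ay": 0,"az": 0}
    - {"tx": 0.32,"ty": 0.93,"tz": 0,"ax": 0,"ay": 0,"az": 0}
    - {"tx": 0.32,"ty": 0.93,"tz": 0,"ax": 0,"ay": 0,"az": 0}
    - {"tx": 0.32,"ty": 0.93,"tz": 0,"ax": 0,"ay": 0,"az": 0}

```text
clock: 27.42
eef_pos: [474.7, 302.1, 181.8]
tcp_rot: [-3.141, -0.0, -0.014]
contact_force: [0.4, 0.4, -1.3]
opening: 0.225
grasp_force: 68.5
```

Call:
step_arm:
  moves:
    - {"tx": 0.32,"ty": 0.93,"tz": 0,"ax": 0,"ay": 0,"az": 0}
    - {"tx": 0.32,"ty": 0.93,"tz": 0,"ax": 0,"ay": 0,"az": 0}
    - {"tx": 0.32,"ty": 0.93,"tz": 0,"ax": 0,"ay": 0,"az": 0}
    - {"tx": 0.32,"ty": 0.93,"tz": 0,"ax": 0,"ay": 0,"az": 0}
    - {"tx": 0.32,"ty": 0.93,"tz": 0,"ax": 0,"ay": 0,"az": 0}

```text
clock: 28.05
eef_pos: [513.0, 185.2, 181.8]
tcp_rot: [-3.142, -0.0, -0.014]
contact_force: [0.6, -0.6, -1.0]
opening: 0.223
grasp_force: 68.5
```

Call:
step_arm:
  moves:
    - {"tx": 0.32,"ty": 0.93,"tz": 0,"ax": 0,"ay": 0,"az": 0}
    - {"tx": 0.32,"ty": 0.93,"tz": 0,"ax": 0,"ay": 0,"az": 0}
    - {"tx": 0.32,"ty": 0.93,"tz": 0,"ax": 0,"ay": 0,"az": 0}
    - {"tx": 0.32,"ty": 0.93,"tz": 0,"ax": 0,"ay": 0,"az": 0}
    - {"tx": 0.32,"ty": 0.93,"tz": 0,"ax": 0,"ay": 0,"az": 0}

```text
clock: 28.68
eef_pos: [551.4, 68.4, 181.8]
tcp_rot: [-3.142, -0.0, -0.014]
contact_force: [0.2, 0.0, -0.9]
opening: 0.226
grasp_force: 68.5
```

Call:
step_arm:
  moves:
    - {"tx": 0.32,"ty": 0.93,"tz": 0,"ax": 0,"ay": 0,"az": 0}
    - {"tx": 0.32,"ty": 0.93,"tz": 0,"ax": 0,"ay": 0,"az": 0}
    - {"tx": 0,"ty": 0,"tz": 0,"ax": 0,"ay": 0,"az": -0.06}
    - {"tx": 0,"ty": 0,"tz": 0,"ax": 0,"ay": 0,"az": 0}

```text
clock: 29.18
eef_pos: [566.5, 22.3, 181.6]
tcp_rot: [-3.142, -0.0, 0.079]
contact_force: [-0.1, 0.2, -0.8]
opening: 0.224
grasp_force: 68.6
```

```bash
python3 caps.py w17.png
```

```text
[566.5  22.3 181.6] [-3.142 -0.     0.079] 29.175 [0.04 0.35 1.83 0.   0.97 1.53]
copper [62. 36.] 1890 [682. 272.  12.] ztop 14.1
  z 10 1341 c [681.9 274.1] size [119.2  13.9] ang 84.2
copper [629.  79.] 1399 [ 687. -255.   13.] ztop 26.4
  z 10 379 c [ 686.6 -261.1] size [69.2 21. ] ang 22.5
copper [59. 74.] 1836 [649. 281.  12.] ztop 14.0
  z 10 1310 c [648.5 281.5] size [119.3  14.6] ang 70.5
copper [260.  83.] 205 [653.  77.  69.] ztop 97.3
copper [465.  76.] 183 [668. -73.  69.] ztop 92.0
copper [460. 142.] 570 [621. -77.  76.] ztop 96.2
copper [452. 186.] 165 [585. -80.  75.] ztop 89.5
copper [324. 245.] 5563 [575.  23. 157.] ztop 188.7
copper [445. 232.] 383 [542. -83.  77.] ztop 95.6
copper [ 42. 222.] 1473 [490. 334.  12.] ztop 14.0
  z 10 838 c [488.5 337.3] size [50.2 56.6] ang 29.4
```

View pics/w17.png

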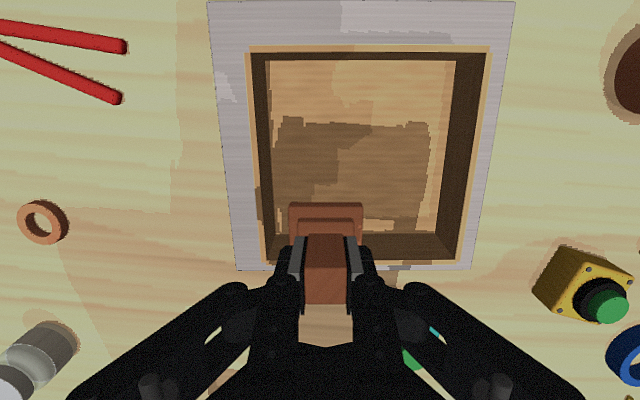

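The cap is held upright at (325,245), inside the box outline. Lowering.

Call:
step_arm:
  moves:
    - {"tx": 0,"ty": 0,"tz": 0.9,"ax": 0,"ay": 0,"az": 0}
    - {"tx": 0,"ty": 0,"tz": 0.9,"ax": 0,"ay": 0,"az": 0}
    - {"tx": 0,"ty": 0,"tz": 0.9,"ax": 0,"ay": 0,"az": 0}
    - {"tx": 0,"ty": 0,"tz": 0.5,"ax": 0,"ay": 0,"az": 0}
    - {"tx": 0,"ty": 0,"tz": 0,"ax": 0,"ay": 0,"az": 0}

```text
clock: 29.85
eef_pos: [566.1, 22.7, 100.5]
tcp_rot: [-3.142, 0.002, 0.079]
contact_force: [0.3, -0.1, -1.2]
opening: 0.225
grasp_force: 48.0
```

Call:
step_arm:
  moves:
    - {"tx": 0,"ty": 0,"tz": 0.08,"ax": 0,"ay": 0,"az": 0}
    - {"tx": 0,"ty": 0,"tz": 0.04,"ax": 0,"ay": 0,"az": 0}
    - {"tx": 0,"ty": 0,"tz": 0,"ax": 0,"ay": 0,"az": 0}

```text
clock: 30.22
eef_pos: [566.9, 22.5, 98.5]
tcp_rot: [3.142, -0.001, 0.08]
contact_force: [-0.2, -0.2, -0.5]
opening: 0.22
grasp_force: 72.4
```

Call:
step_arm:
  moves:
    - {"tx": 0,"ty": 0,"tz": 0.06,"ax": 0,"ay": 0,"az": 0}
    - {"tx": 0,"ty": 0,"tz": 0.04,"ax": 0,"ay": 0,"az": 0}
    - {"tx": 0,"ty": 0,"tz": 0,"ax": 0,"ay": 0,"az": 0}

```text
clock: 30.6
eef_pos: [566.8, 22.5, 96.3]
tcp_rot: [3.142, -0.0, 0.08]
contact_force: [-2.4, -0.1, 7.5]
opening: 0.225
grasp_force: 74.1
```

Call:
step_arm:
  moves:
    - {"tx": 0,"ty": 0,"tz": -0.03,"ax": 0,"ay": 0,"az": 0}
    - {"tx": 0,"ty": 0,"tz": 0,"ax": 0,"ay": 0,"az": 0}
    - {"tx": 0,"ty": 0,"tz": 0,"ax": 0,"ay": 0,"az": 0}
  gripper: 0.42

```text
clock: 30.98
eef_pos: [566.7, 22.5, 96.2]
tcp_rot: [-3.142, 0.0, 0.08]
contact_force: [0.2, -0.2, 0.4]
opening: 0.425
grasp_force: 0.0
```

Call:
step_arm:
  moves:
    - {"tx": 0,"ty": 0,"tz": -0.4,"ax": 0,"ay": 0,"az": 0}
    - {"tx": 0,"ty": 0,"tz": -0.7,"ax": 0,"ay": 0,"az": 0}
    - {"tx": 0,"ty": 0,"tz": -0.9,"ax": 0,"ay": 0,"az": 0}
    - {"tx": 0,"ty": 0,"tz": -0.9,"ax": 0,"ay": 0,"az": 0}
    - {"tx": 0,"ty": 0,"tz": -0.5,"ax": 0,"ay": 0,"az": 0}

```text
clock: 31.6
eef_pos: [567.5, 22.5, 183.6]
tcp_rot: [3.141, -0.003, 0.08]
contact_force: [0.4, 0.7, -0.4]
opening: 0.422
grasp_force: 0.0
```

Call:
step_arm:
  moves:
    - {"tx": 0.01,"ty": -0.98,"tz": 0,"ax": 0,"ay": 0,"az": 0}
    - {"tx": 0.01,"ty": -0.98,"tz": 0,"ax": 0,"ay": 0,"az": 0}
    - {"tx": 0.01,"ty": -0.98,"tz": 0,"ax": 0,"ay": 0,"az": 0}
    - {"tx": 0.01,"ty": -0.98,"tz": 0,"ax": 0,"ay": 0,"az": 0}
    - {"tx": 0.01,"ty": -0.98,"tz": 0,"ax": 0,"ay": 0,"az": 0}

```text
clock: 32.22
eef_pos: [558.0, 145.5, 181.7]
tcp_rot: [-3.142, -0.0, 0.08]
contact_force: [0.3, 0.3, -0.2]
opening: 0.417
grasp_force: 0.0
```

```bash
python3 box.py w18.png 4.7 601 -3; python3 caps.py w19.png
```

```text
[558.  145.5 181.7] [-3.142 -0.     0.08 ] 32.225 [ 0.33  0.28 -0.15]
floor ((601.0404663085938, -13.776382446289062), (153.4390411376953, 135.01263427734375), 4.871773719787598) 48.355668818266516 22252
plat ((600.5316162109375, -2.784332275390625), (241.38284301757812, 239.1611785888672), 5.215986728668213)
front 2673 edge u,z 76.2 99.0 lean deg 90.0 u@48 75.7
back 1496 edge u,z 77.5 99.6 lean deg 86.9 u@48 74.4
left 2845 edge u,z 77.6 99.3 lean deg 93.2 u@48 81.1
right 4818 edge u,z 75.8 98.4 lean deg 91.0 u@48 76.1
[558.  147.9 181.8] [-3.14 -0.    0.08] 32.275 [0.26 0.36 1.81 0.   0.97 1.75]
copper [183.  32.] 2385 [683. 285.  12.] ztop 14.0
  z 10 1836 c [683.  286.8] size [140.5  14.3] ang 84.3
copper [177.  68.] 2195 [652. 292.  12.] ztop 14.1
  z 10 1665 c [652.3 293.1] size [139.8  14.2] ang 70.5
copper [615.  88.] 576 [663. -74.  62.] ztop 89.2
  z 54 131 c [664.2 -74.3] size [36.   6.6] ang 5.5
copper [606. 168.] 2126 [605. -79.  74.] ztop 95.9
  z 54 240 c [600.4 -79.6] size [90.3  7. ] ang 4.1
copper [ 65. 177.] 2478 [543. 406.  19.] ztop 55.4
  z 54 455 c [539.6 412.2] size [19.6 23.8] ang 26.1
  z 10 676 c [539.7 412.5] size [43.5 47. ] ang 26.4
copper [472. 197.] 3133 [572.  31.  67.] ztop 103.1
  z 54 241 c [565.6  22.4] size [45.5 47.1] ang 3.6
copper [150. 224.] 1345 [490. 336.  12.] ztop 13.9
  z 10 870 c [488.4 337.5] size [50.7 53.8] ang 31.1
copper [574. 228.] 162 [543. -84.  61.] ztop 70.9
copper [593. 245.] 243 [537. -84.  85.] ztop 97.6
copper [453. 245.] 296 [522.  30.  67.] ztop 94.8
copper [517. 247.] 150 [527. -25.  70.] ztop 96.6
```

View pics/w19.png

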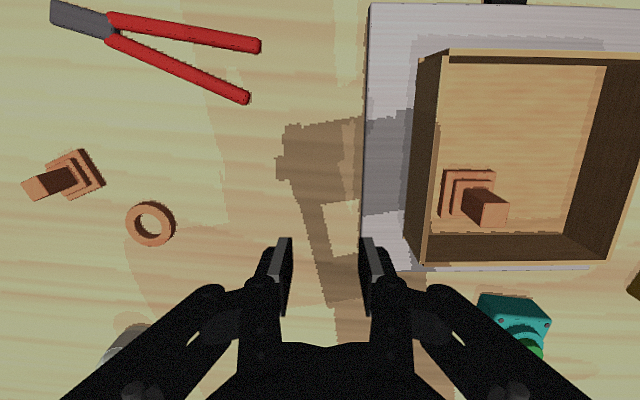

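Cap A stands in the box at (472,197), and B is unmoved at (65,177). Going to B.

Call:
step_arm:
  moves:
    - {"tx": 0.01,"ty": -0.97,"tz": 0,"ax": 0,"ay": 0,"az": 0}
    - {"tx": 0.01,"ty": -0.97,"tz": 0,"ax": 0,"ay": 0,"az": 0}
    - {"tx": 0.01,"ty": -0.97,"tz": 0,"ax": 0,"ay": 0,"az": 0}
    - {"tx": 0.01,"ty": -0.97,"tz": 0,"ax": 0,"ay": 0,"az": 0}
    - {"tx": 0.01,"ty": -0.97,"tz": 0,"ax": 0,"ay": 0,"az": 0}
  gripper: 0.7

```text
clock: 32.95
eef_pos: [549.9, 265.9, 181.5]
tcp_rot: [3.141, -0.0, 0.079]
contact_force: [-0.0, -0.8, -0.2]
opening: 0.699
grasp_force: 0.0
```

Call:
step_arm:
  moves:
    - {"tx": 0.01,"ty": -0.97,"tz": 0,"ax": 0,"ay": 0,"az": 0}
    - {"tx": 0.01,"ty": -0.97,"tz": 0,"ax": 0,"ay": 0,"az": 0}
    - {"tx": 0.01,"ty": -0.97,"tz": 0,"ax": 0,"ay": 0,"az": 0}
    - {"tx": 0.01,"ty": -0.97,"tz": 0,"ax": 0,"ay": 0,"az": 0}
    - {"tx": 0.01,"ty": -0.97,"tz": 0,"ax": 0,"ay": 0,"az": 0}

```text
clock: 33.58
eef_pos: [541.2, 388.3, 181.2]
tcp_rot: [3.142, 0.0, 0.08]
contact_force: [-0.1, -0.3, -0.6]
opening: 0.705
grasp_force: 0.0
```

Call:
step_arm:
  moves:
    - {"tx": 0.01,"ty": -0.9,"tz": 0,"ax": 0,"ay": 0,"az": 0}
    - {"tx": 0,"ty": 0,"tz": 0,"ax": 0,"ay": 0,"az": -0.081}
    - {"tx": 0,"ty": 0,"tz": 0,"ax": 0,"ay": 0,"az": -0.081}
    - {"tx": 0,"ty": 0,"tz": 0,"ax": 0,"ay": 0,"az": -0.081}
    - {"tx": 0,"ty": 0,"tz": 0,"ax": 0,"ay": 0,"az": 0}

```text
clock: 34.2
eef_pos: [539.7, 409.7, 181.2]
tcp_rot: [3.142, 0.0, 0.461]
contact_force: [-0.0, -0.6, 0.3]
opening: 0.695
grasp_force: 0.0
```

```bash
python3 caps.py w20.png
```

```text
[539.7 409.7 181.2] [3.142 0.    0.461] 34.2 [ 0.65  0.5   1.58 -0.    1.06  1.76]
copper [503. 103.] 1950 [682. 292.  12.] ztop 13.7
  z 10 1611 c [682.5 287. ] size [138.5  14.7] ang 84.1
copper [478. 127.] 1875 [653. 300.  12.] ztop 13.6
  z 10 1580 c [651.3 294. ] size [138.6  14.6] ang 70.4
copper [321. 176.] 1928 [545. 417.  18.] ztop 55.2
  z 54 479 c [540.2 414.5] size [19.5 18.8] ang 26.5
  z 10 683 c [540.1 414.8] size [43.5 43.4] ang 27.5
copper [361. 244.] 1178 [490. 341.  12.] ztop 14.2
  z 10 935 c [488.4 339.5] size [53.5 47.8] ang 18.2
```

Call:
step_arm:
  moves:
    - {"tx": 0.1,"ty": -0.16,"tz": 0.9,"ax": 0,"ay": 0,"az": 0}
    - {"tx": 0,"ty": 0,"tz": 0.98,"ax": 0,"ay": 0,"az": 0}
    - {"tx": 0,"ty": 0,"tz": 0.98,"ax": 0,"ay": 0,"az": 0}
    - {"tx": 0,"ty": 0,"tz": 0.98,"ax": 0,"ay": 0,"az": 0}
    - {"tx": 0,"ty": 0,"tz": 0.9,"ax": 0,"ay": 0,"az": 0}

```text
clock: 34.88
eef_pos: [539.6, 413.6, 60.4]
tcp_rot: [3.141, 0.001, 0.46]
contact_force: [0.3, 0.3, 0.1]
opening: 0.699
grasp_force: 0.0
```

Call:
step_arm:
  moves:
    - {"tx": 0,"ty": 0,"tz": 0.6,"ax": 0,"ay": 0,"az": 0}
    - {"tx": 0,"ty": 0,"tz": 0,"ax": 0,"ay": 0,"az": 0}

```text
clock: 35.12
eef_pos: [539.6, 413.3, 46.2]
tcp_rot: [3.141, 0.002, 0.461]
contact_force: [-0.1, -0.6, 0.1]
opening: 0.697
grasp_force: 0.0
```

Call:
step_arm:
  moves:
    - {"tx": 0,"ty": 0,"tz": 0,"ax": 0,"ay": 0,"az": 0}
    - {"tx": 0,"ty": 0,"tz": 0,"ax": 0,"ay": 0,"az": 0}
    - {"tx": 0,"ty": 0,"tz": 0,"ax": 0,"ay": 0,"az": 0}
    - {"tx": 0,"ty": 0,"tz": 0,"ax": 0,"ay": 0,"az": 0}
  gripper: 0
  newtons: 70

```text
clock: 35.62
eef_pos: [541.0, 414.3, 49.0]
tcp_rot: [-3.141, -0.002, 0.461]
contact_force: [-0.7, -0.8, 6.5]
opening: 0.222
grasp_force: 69.0
```

Call:
step_arm:
  moves:
    - {"tx": 0,"ty": 0,"tz": -0.6,"ax": 0,"ay": 0,"az": 0}
    - {"tx": 0,"ty": 0,"tz": -0.95,"ax": 0,"ay": 0,"az": 0}
    - {"tx": 0,"ty": 0,"tz": -0.95,"ax": 0,"ay": 0,"az": 0}
    - {"tx": 0,"ty": 0,"tz": -0.95,"ax": 0,"ay": 0,"az": 0}
    - {"tx": 0,"ty": 0,"tz": -0.95,"ax": 0,"ay": 0,"az": 0}

```text
clock: 36.25
eef_pos: [540.0, 413.7, 159.3]
tcp_rot: [-3.142, -0.0, 0.462]
contact_force: [-0.2, 0.2, -2.6]
opening: 0.221
grasp_force: 68.3
```

Call:
step_arm:
  moves:
    - {"tx": 0,"ty": 0,"tz": -0.95,"ax": 0,"ay": 0,"az": 0}
    - {"tx": 0,"ty": 0,"tz": 0,"ax": 0,"ay": 0,"az": 0.081}
    - {"tx": 0,"ty": 0,"tz": 0,"ax": 0,"ay": 0,"az": 0.081}
    - {"tx": 0,"ty": 0,"tz": 0,"ax": 0,"ay": 0,"az": 0.081}
    - {"tx": 0,"ty": 0,"tz": 0,"ax": 0,"ay": 0,"az": 0}

```text
clock: 36.88
eef_pos: [540.1, 413.7, 182.1]
tcp_rot: [-3.142, -0.0, 0.081]
contact_force: [0.1, 0.5, -2.3]
opening: 0.222
grasp_force: 68.3
```

Call:
step_arm:
  moves:
    - {"tx": 0.13,"ty": 0.99,"tz": 0,"ax": 0,"ay": 0,"az": 0}
    - {"tx": 0.13,"ty": 0.99,"tz": 0,"ax": 0,"ay": 0,"az": 0}
    - {"tx": 0.13,"ty": 0.99,"tz": 0,"ax": 0,"ay": 0,"az": 0}
    - {"tx": 0.13,"ty": 0.99,"tz": 0,"ax": 0,"ay": 0,"az": 0}
    - {"tx": 0.13,"ty": 0.99,"tz": 0,"ax": 0,"ay": 0,"az": 0}

```text
clock: 37.5
eef_pos: [566.8, 289.8, 181.6]
tcp_rot: [-3.142, -0.0, 0.079]
contact_force: [0.5, -0.1, -1.5]
opening: 0.224
grasp_force: 68.5
```

Call:
step_arm:
  moves:
    - {"tx": 0.13,"ty": 0.99,"tz": 0,"ax": 0,"ay": 0,"az": 0}
    - {"tx": 0.13,"ty": 0.99,"tz": 0,"ax": 0,"ay": 0,"az": 0}
    - {"tx": 0.13,"ty": 0.99,"tz": 0,"ax": 0,"ay": 0,"az": 0}
    - {"tx": 0.13,"ty": 0.99,"tz": 0,"ax": 0,"ay": 0,"az": 0}
    - {"tx": 0.13,"ty": 0.99,"tz": 0,"ax": 0,"ay": 0,"az": 0}

```text
clock: 38.12
eef_pos: [592.6, 167.9, 181.6]
tcp_rot: [-3.142, -0.0, 0.08]
contact_force: [0.0, 0.6, -1.6]
opening: 0.218
grasp_force: 68.5
```

Call:
step_arm:
  moves:
    - {"tx": 0.13,"ty": 0.99,"tz": 0,"ax": 0,"ay": 0,"az": 0}
    - {"tx": 0.13,"ty": 0.99,"tz": 0,"ax": 0,"ay": 0,"az": 0}
    - {"tx": 0.13,"ty": 0.99,"tz": 0,"ax": 0,"ay": 0,"az": 0}
    - {"tx": 0.13,"ty": 0.99,"tz": 0,"ax": 0,"ay": 0,"az": 0}
    - {"tx": 0.13,"ty": 0.99,"tz": 0,"ax": 0,"ay": 0,"az": 0}

```text
clock: 38.75
eef_pos: [618.4, 45.8, 181.6]
tcp_rot: [3.142, -0.0, 0.08]
contact_force: [0.7, 0.2, -1.5]
opening: 0.22
grasp_force: 68.5
```

Call:
step_arm:
  moves:
    - {"tx": 0.13,"ty": 0.99,"tz": 0,"ax": 0,"ay": 0,"az": 0}
    - {"tx": 0.13,"ty": 0.99,"tz": 0,"ax": 0,"ay": 0,"az": 0}
    - {"tx": 0.13,"ty": 0.99,"tz": 0,"ax": 0,"ay": 0,"az": 0}
    - {"tx": 0,"ty": 0,"tz": 0,"ax": 0,"ay": 0,"az": 0}
    - {"tx": 0,"ty": 0,"tz": 0,"ax": 0,"ay": 0,"az": 0}

```text
clock: 39.38
eef_pos: [633.7, -25.8, 181.5]
tcp_rot: [-3.141, 0.0, 0.079]
contact_force: [-0.3, -0.2, -2.0]
opening: 0.221
grasp_force: 68.6
```

```bash
python3 caps.py w21.png
```

```text
[633.7 -25.8 181.5] [-3.141  0.     0.079] 39.375 [-0.04  0.44  1.68  0.    1.02  1.45]
copper [601. 143.] 7979 [ 696. -258.   59.] ztop 86.3
  z 54 1171 c [ 688.4 -268.1] size [104.2  58.8] ang 23.5
  z 10 322 c [ 699.9 -265.3] size [32.7 76.4] ang 84.7
copper [ 42. 110.] 1174 [681. 256.  12.] ztop 14.1
  z 10 822 c [681.  258.7] size [88.2 14.5] ang 84.5
copper [ 41. 146.] 1192 [645. 266.  12.] ztop 14.0
  z 10 813 c [644.  267.1] size [88.8 16.4] ang 70.6
copper [309. 248.] 7241 [641. -21. 149.] ztop 187.7
  z 54 136 c [583.5  30.6] size [21.2 48.9] ang 34.3
copper [201. 239.] 173 [596.  72.  89.] ztop 98.7
copper [ 19. 269.] 1197 [490. 331.  12.] ztop 13.9
  z 10 663 c [487.3 332.7] size [47.8 56.5] ang 73.1
```

View pics/w21.png

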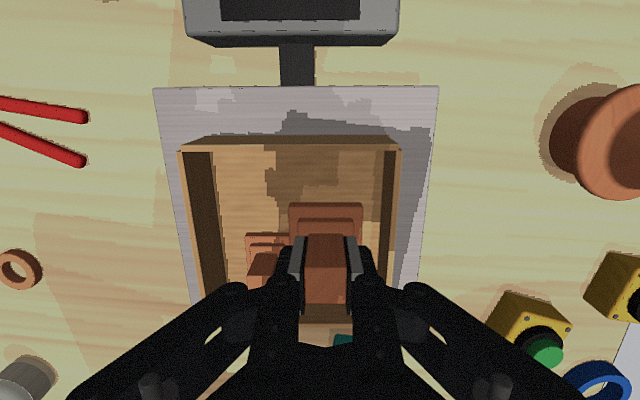

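Cap B is held upright at (325,250), clear of cap A at (265,260). Lowering.

Call:
step_arm:
  moves:
    - {"tx": 0,"ty": 0,"tz": 0.9,"ax": 0,"ay": 0,"az": 0}
    - {"tx": 0,"ty": 0,"tz": 0.9,"ax": 0,"ay": 0,"az": 0}
    - {"tx": 0,"ty": 0,"tz": 0.9,"ax": 0,"ay": 0,"az": 0}
    - {"tx": 0,"ty": 0,"tz": 0.5,"ax": 0,"ay": 0,"az": 0}
    - {"tx": 0,"ty": 0,"tz": 0,"ax": 0,"ay": 0,"az": 0}

```text
clock: 40.05
eef_pos: [633.5, -25.1, 100.8]
tcp_rot: [-3.141, 0.002, 0.08]
contact_force: [1.7, 0.3, -1.5]
opening: 0.222
grasp_force: 68.6
```

Call:
step_arm:
  moves:
    - {"tx": 0,"ty": 0,"tz": 0.08,"ax": 0,"ay": 0,"az": 0}
    - {"tx": 0,"ty": 0,"tz": 0.04,"ax": 0,"ay": 0,"az": 0}
    - {"tx": 0,"ty": 0,"tz": 0,"ax": 0,"ay": 0,"az": 0}

```text
clock: 40.42
eef_pos: [634.3, -25.7, 99.0]
tcp_rot: [3.142, -0.001, 0.08]
contact_force: [-0.2, -0.4, -1.3]
opening: 0.222
grasp_force: 68.6
```

Call:
step_arm:
  moves:
    - {"tx": 0,"ty": 0,"tz": 0.04,"ax": 0,"ay": 0,"az": 0}
    - {"tx": 0,"ty": 0,"tz": 0,"ax": 0,"ay": 0,"az": 0}

```text
clock: 40.67
eef_pos: [634.0, -25.6, 97.6]
tcp_rot: [-3.142, -0.0, 0.08]
contact_force: [-0.2, 0.2, -2.1]
opening: 0.219
grasp_force: 68.6
```

Call:
step_arm:
  moves:
    - {"tx": 0,"ty": 0,"tz": 0.04,"ax": 0,"ay": 0,"az": 0}
    - {"tx": 0,"ty": 0,"tz": 0.03,"ax": 0,"ay": 0,"az": 0}
    - {"tx": 0,"ty": 0,"tz": 0,"ax": 0,"ay": 0,"az": 0}

```text
clock: 41.05
eef_pos: [634.1, -25.6, 97.0]
tcp_rot: [3.142, -0.0, 0.08]
contact_force: [-4.0, 0.4, 10.4]
opening: 0.217
grasp_force: 70.4
```

Call:
step_arm:
  moves:
    - {"tx": 0,"ty": 0,"tz": -0.03,"ax": 0,"ay": 0,"az": 0}
    - {"tx": 0,"ty": 0,"tz": 0,"ax": 0,"ay": 0,"az": 0}
    - {"tx": 0,"ty": 0,"tz": 0,"ax": 0,"ay": 0,"az": 0}
  gripper: 0.42

```text
clock: 41.42
eef_pos: [634.0, -25.6, 96.4]
tcp_rot: [-3.142, 0.0, 0.08]
contact_force: [-0.5, 0.0, 0.4]
opening: 0.422
grasp_force: 0.0
```

Call:
step_arm:
  moves:
    - {"tx": 0,"ty": 0,"tz": -0.4,"ax": 0,"ay": 0,"az": 0}
    - {"tx": 0,"ty": 0,"tz": -0.7,"ax": 0,"ay": 0,"az": 0}
    - {"tx": 0,"ty": 0,"tz": -0.9,"ax": 0,"ay": 0,"az": 0}
    - {"tx": 0,"ty": 0,"tz": -0.9,"ax": 0,"ay": 0,"az": 0}
    - {"tx": 0,"ty": 0,"tz": -0.5,"ax": 0,"ay": 0,"az": 0}

```text
clock: 42.05
eef_pos: [634.9, -25.6, 184.0]
tcp_rot: [3.141, -0.003, 0.08]
contact_force: [0.1, 0.0, -0.3]
opening: 0.422
grasp_force: 0.0
```

Call:
step_arm:
  moves:
    - {"tx": -0.75,"ty": 0.98,"tz": 0,"ax": 0,"ay": 0,"az": 0}
    - {"tx": -0.75,"ty": 0.98,"tz": 0,"ax": 0,"ay": 0,"az": 0}
    - {"tx": -0.75,"ty": 0.98,"tz": 0,"ax": 0,"ay": 0,"az": 0}
    - {"tx": -0.75,"ty": 0.98,"tz": 0,"ax": 0,"ay": 0,"az": 0}
    - {"tx": -0.75,"ty": 0.98,"tz": 0,"ax": 0,"ay": 0,"az": 0}

```text
clock: 42.68
eef_pos: [549.8, -156.0, 182.0]
tcp_rot: [3.141, -0.0, 0.08]
contact_force: [-0.4, -0.2, -0.1]
opening: 0.42
grasp_force: 0.0
```

Call:
step_arm:
  moves:
    - {"tx": -0.75,"ty": 0.98,"tz": 0,"ax": 0,"ay": 0,"az": 0}
    - {"tx": -0.75,"ty": 0.98,"tz": 0,"ax": 0,"ay": 0,"az": 0}
    - {"tx": -0.75,"ty": 0.98,"tz": 0,"ax": 0,"ay": 0,"az": 0}
    - {"tx": -0.75,"ty": 0.98,"tz": 0,"ax": 0,"ay": 0,"az": 0}
    - {"tx": -0.75,"ty": 0.98,"tz": 0,"ax": 0,"ay": 0,"az": 0}
  gripper: 0

```text
clock: 43.3
eef_pos: [466.1, -285.6, 182.0]
tcp_rot: [3.141, -0.0, 0.08]
contact_force: [0.4, -1.4, 0.6]
opening: 0.001
grasp_force: 0.0
```

Call:
step_arm:
  moves:
    - {"tx": 0,"ty": 0,"tz": 0,"ax": 0,"ay": 0,"az": 0}
    - {"tx": 0,"ty": 0,"tz": 0,"ax": 0,"ay": 0,"az": 0}

```text
clock: 43.55
eef_pos: [466.9, -284.5, 181.8]
tcp_rot: [-3.142, -0.0, 0.079]
contact_force: [-0.6, -0.4, 0.0]
opening: -0.0
grasp_force: 0.0
```

```bash
python3 btn.py w22.png; python3 - <<'E'
from h import *
c,im,d=grab("scene","s3.png"); P=cloud(c,d); a=.082
L=(P[...,:2]-[601,-3])@np.array([[np.cos(a),-np.sin(a)],[np.sin(a),np.cos(a)]])
for nm,ax,sg in [("front",0,-1),("back",0,1),("left",1,1),("right",1,-1)]:
    u=L[...,ax]*sg; m=(abs(L[...,1-ax])<70)&(u>65)&(u<110)&(P[...,2]>52)&(P[...,2]<105)
    z=P[...,2][m]; p=np.polyfit(z,u[m],1); print(nm,m.sum(),np.degrees(np.arctan2(1,p[0])).round(1),np.median(u[m][z>94]),z.max())
H,S,V=cv2.split(cv2.cvtColor(im,cv2.COLOR_RGB2HSV))
k,l,st,ce=cv2.connectedComponentsWithStats(((H<15)&(S>110)&(V>60)).astype(np.uint8))
print([(ce[i].round(0).tolist(),st[i,4],np.nanmedian(P[l==i],0).round(0).tolist()) for i in range(1,k) if st[i,4]>60])
cv2.imwrite("pics/s3c.png",cv2.resize(im[150:340,240:530],None,fx=2.7,fy=2.7)[:,:,::-1])
E
```

```text
[ 466.9 -284.5  181.8] [-3.142 -0.     0.079] 43.55 [-0.56 -0.41  0.01]
blue 1640 ((530.3248901367188, -397.6165771484375), 19.231393814086914) [ 530.46969128 -397.45425254] [ 530.51002106 -397.22044993   64.14077098]
green 1302 ((465.5433654785156, -284.03955078125), 18.433025360107422) [ 465.87394698 -284.09101963] [ 466.07389228 -284.09949862   64.18198054]
tip px [[324.81646354 249.91257195]]
front 609 90.5 76.56510023813135 100.99686847168789
back 646 91.5 78.3659234197574 100.32022972861716
left 190 94.0 77.1852267057823 101.21502464234379
right 272 89.3 76.83536593422015 100.43998066021197
[([53.0, 72.0], np.int32(15162), [186.0, -1341.0, -126.0]), ([96.0, 4.0], np.int32(89), [-800.0, -2139.0, -478.0]), ([130.0, 4.0], np.int32(63), [-1063.0, -2137.0, -601.0]), ([111.0, 14.0], np.int32(112), [-887.0, -2136.0, -578.0]), ([374.0, 50.0], np.int32(235), [-972.0, -349.0, -426.0]), ([215.0, 97.0], np.int32(184), [174.0, -592.0, 1.0]), ([176.0, 144.0], np.int32(179), [428.0, -568.0, 21.0]), ([203.0, 233.0], np.int32(1556), [716.0, -273.0, 78.0]), ([121.0, 250.0], np.int32(3971), [817.0, -444.0, 59.0]), ([340.0, 233.0], np.int32(332), [575.0, 26.0, 64.0]), ([312.0, 248.0], np.int32(304), [641.0, -21.0, 64.0]), ([467.0, 264.0], np.int32(204), [492.0, 338.0, 11.0]), ([431.0, 319.0], np.int32(750), [676.0, 292.0, 10.0]), ([370.0, 357.0], np.int32(1139), [832.0, 191.0, 76.0])]
```

View pics/s3c.png

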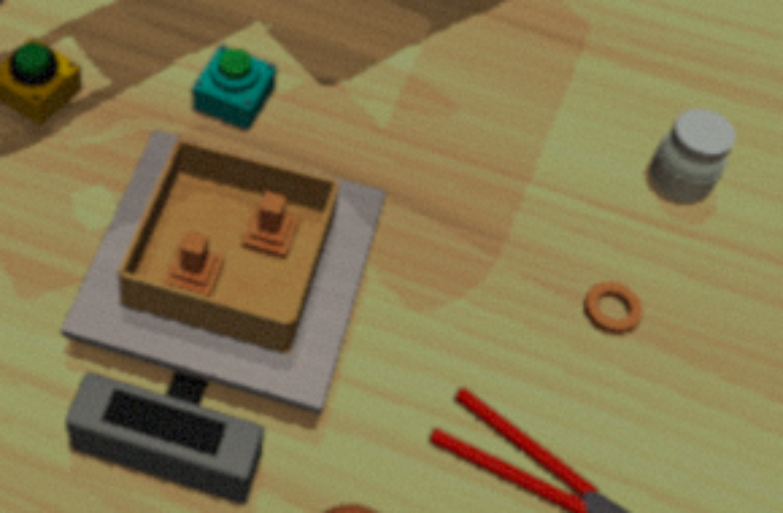

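Both caps stand in the box, the flaps are up, and no other caps remain on the bench. Pressing green.

Call:
step_arm:
  moves:
    - {"tx": -0.02,"ty": 0,"tz": 0.98,"ax": 0,"ay": 0,"az": 0}
    - {"tx": 0,"ty": 0,"tz": 0.98,"ax": 0,"ay": 0,"az": 0}
    - {"tx": 0,"ty": 0,"tz": 0.98,"ax": 0,"ay": 0,"az": 0}
    - {"tx": 0,"ty": 0,"tz": 0.7,"ax": 0,"ay": 0,"az": 0}
    - {"tx": 0,"ty": 0,"tz": 0,"ax": 0,"ay": 0,"az": 0}

```text
clock: 44.28
eef_pos: [465.9, -284.1, 89.6]
tcp_rot: [-3.14, 0.002, 0.08]
contact_force: [-0.4, 0.1, -0.3]
opening: 0.0
grasp_force: 0.0
```

Call:
step_arm:
  moves:
    - {"tx": 0,"ty": 0,"tz": 0.16,"ax": 0,"ay": 0,"az": 0}
    - {"tx": 0,"ty": 0,"tz": 0.16,"ax": 0,"ay": 0,"az": 0}
    - {"tx": 0,"ty": 0,"tz": 0.04,"ax": 0,"ay": 0,"az": 0}
    - {"tx": 0,"ty": 0,"tz": 0.04,"ax": 0,"ay": 0,"az": 0}
    - {"tx": 0,"ty": 0,"tz": 0,"ax": 0,"ay": 0,"az": 0}

```text
clock: 44.9
eef_pos: [466.7, -284.9, 81.1]
tcp_rot: [3.141, -0.001, 0.08]
contact_force: [1.0, 2.7, 5.4]
opening: -0.002
grasp_force: 2.9
```

Call:
step_arm:
  moves:
    - {"tx": 0,"ty": 0,"tz": 0.05,"ax": 0,"ay": 0,"az": 0}
    - {"tx": 0,"ty": 0,"tz": 0,"ax": 0,"ay": 0,"az": 0}

```text
clock: 45.15
eef_pos: [466.8, -284.9, 80.9]
tcp_rot: [3.141, -0.001, 0.08]
contact_force: [-2.2, 5.4, 17.4]
opening: -0.001
grasp_force: 8.9
```

Call:
step_arm:
  moves:
    - {"tx": 0,"ty": 0,"tz": -0.5,"ax": 0,"ay": 0,"az": 0}
    - {"tx": 0,"ty": 0,"tz": -0.9,"ax": 0,"ay": 0,"az": 0}
    - {"tx": 0,"ty": 0,"tz": -0.9,"ax": 0,"ay": 0,"az": 0}
    - {"tx": 0,"ty": 0,"tz": -0.9,"ax": 0,"ay": 0,"az": 0}
    - {"tx": 0,"ty": 0,"tz": 0,"ax": 0,"ay": 0,"az": 0}

```text
clock: 45.78
eef_pos: [467.0, -285.6, 160.9]
tcp_rot: [3.139, -0.003, 0.08]
contact_force: [-0.2, 1.1, 0.4]
opening: 0.002
grasp_force: 0.0
```

```bash
python3 btn.py w23.png
```

```text
[ 467.  -285.6  160.9] [ 3.139e+00 -3.000e-03  8.000e-02] 45.775 [-0.2   1.13  0.39]
blue 1964 ((530.40478515625, -397.1006774902344), 19.463321685791016) [ 530.59586561 -397.23053856] [ 530.73276596 -397.06449721   64.17128554]
green 1528 ((465.73516845703125, -284.3822326660156), 18.58670425415039) [ 465.95410666 -284.15510012] [ 466.11369984 -284.12267733   64.24247308]
tip px [[324.69480787 250.02905608]]
```

```bash
python3 -c "
from rig import workorder; print(workorder.sign_off())"
```

```text
the job is handed in; nothing more can be done
None
```

The job is done and handed in: all four flaps are upright, blue was pressed while the box was empty, both caps present stand on the box floor, and green was pressed last and sprang back.

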